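# Index the dowel-boring tray by one place

### The job

Move the three handled blocks in the wooden tray on by one place, one at a time: first slide the block in front of the rubber-faced stop sideways into the empty corner, right up to the side rim; then slide the block waiting behind it straight forward into the bay against the rubber stop, press it home with a steady push of about 10 newtons for a second (never as much as 20) and leave it resting against the rubber; last, slide the remaining block sideways into the place just vacated, right up to the side rim. Keep the blocks flat on the tray's floor, never force them against its rim, and leave the other things on the bench alone.

Things in the scene. Friction and masses are not known exactly. Their poses are not given: they have to be found in the camera images.
- tray: Fixed wooden tray with four places in a square, 2 x 2, open above. Origin: on the bench, under the middle of the square; z up. Floor 6 mm above the bench, rims to 20 mm. Rims' inner faces in mm: left x = -76, right x = +76, y = -77.5, and y = +77.5 left of x = -2. A block against the left rim has x = -39, against the right rim +39. Blocks have 4 mm play in x, 7 in y.
- rim: The tray's raised dark rim, 12 mm wide, 6 to 20 mm above the bench, with the thick shoulder left of the bay; fixed to the tray. Origin and axes: the tray's.
- stop_place (a point): Centre of the floor of the place in front of the stop, at (38, 38, 6) mm in the tray's frame; axes as the tray's. Its block starts within 1 mm in x, 1 to 2.5 mm short in y. From here (x = -2 to 76 mm) the floor runs on in +y, past y = 77.5, into a bay that ends at the stop; the bay's left shoulder has a 6 mm round corner.
- waiting_place (a point): Centre of the floor of the waiting place, at (38, -38, 6) mm in the tray's frame; its block starts within 1 mm in x and 1 to 2 mm short in y and goes next, in the tray's +y, into the bay.
- last_place (a point): Centre of the floor of the last place, at (-38, -38, 6) mm in the tray's frame; its block starts within 1 mm in x, 1 to 2 mm short in y and goes last, in the tray's +x, to the right rim of the waiting place. This place ends empty.
- empty_corner (a point): Centre of the floor of the empty corner, at (-38, 38, 6) mm in the tray's frame; the first block goes here, in the tray's -x, to the left rim.
- stop: Steel bracket 70 x 10 x 22 mm across the bay's end. Origin: middle of its near lower edge, (39, 118, 6) mm in the tray's frame, same axes. A screw holds a sprung rubber pad facing -y, 44 mm wide, 8 to 25 mm above the bench. Its face may stand at any y from 81.5 to 93.5 mm (touching block: y 44.5 to 56.5): not measured, feel for it. It yields 1 mm per 5 N and eases the block back on release.
- block_round: Wooden block, 74 x 74 mm and 24 mm high, about 0.22 kg (varies by a third), with an upright light-wood post in its middle, round, 22 mm in diameter, rising from 24 to 64 mm above the underside; the post is the handle. Origin: centre of the underside; z up, x and y along its sides. Waxed, loose on the tray floor in one of three places (this changes).
- block_square: Wooden block, 74 x 74 mm and 24 mm high, about 0.22 kg (varies by a third), with an upright light-wood post in its middle, square, 20 x 20 mm, rising from 24 to 64 mm above the underside; the post is the handle. Origin: centre of the underside; z up, x and y along its sides. Waxed, loose on the tray floor in one of three places (this changes).
- block_bar: Wooden block, 74 x 74 mm and 24 mm high, about 0.22 kg (varies by a third), with an upright light-wood post in its middle, flat, 32 x 14 mm, rising from 24 to 64 mm above the underside; the post is the handle. Origin: centre of the underside; z up, x and y along its sides (the post's 32 mm lie along its x, the 14 mm along its y). Waxed, loose on the tray floor in one of three places (this changes).
- spare_block: Bystander: a like block with a thin round post (16 mm wide, 30 mm high), beside the tray on the bench; origin: centre of its underside.
- offcut: Bystander: flat wooden offcut 120 x 45 x 20 mm near the tray; origin: centre of its underside.
- screwdriver: Bystander: screwdriver lying on the bench, handle towards its -x; origin under its middle.
- mallet: Bystander: wooden mallet lying down, head 110 mm long and 68 mm thick; origin under the head.
- plane: Bystander: wooden hand plane 200 x 55 mm, about 95 mm high; origin: centre of its underside.
- glue: Bystander: white bottle 56 mm wide, 160 mm high; origin: centre of its underside.
- screw_jar: Bystander: glass jar 70 mm wide, 80 mm high; origin: centre of its underside.
Mind the look-alikes: they are no part of the job. What is shaped like the block_round but green or orange is not meant.

How it is judged:
By the outcome, as a careful person would: the job done as asked, in the order asked, and still so for the second after the job is handed in, with the robot touching nothing.
It also fails if it takes over 67 s, if anything falls off the work surface, if the arm or the gripper's body presses on something with over 40 N, if the wrist force passes 120 N, or if a joint passes its speed limit or range.

### The arm

A 6-joint arm with a two-finger parallel gripper is mounted at the origin on the work surface. World frame = base frame: x ahead of the robot, y to its left, z up, the work surface at z = 0. Lengths are in m, angles in rad, forces in N, time in s.
With the tool pointing down it reaches from about 0.225 to 0.875 m from the base axis. Payload 3.4 kg.
Tool frame: the origin (TCP) lies between the finger pads; the fingertips stand 17 mm ahead of it and the grasp point (between the pads) lies 2 mm behind it; y points along the fingers, z is the direction in which the jaws open and shut, and the axes are right-handed (so a half turn about y gives the same grasp; the last joint's range is limited). The gripper opens to 85 mm and grips with 20 to 120 N. Pads are 22 mm wide; open, the fingers measure 114 mm over their backs; the gripper's body (76 mm by 85 mm) begins 54 mm behind the grasp point. The pads swing forward as they close: fully open they stand 13 mm farther back than shut.
Start: joints at [0.983, 0.276, 1.505, -0, 1.361, -0.121], TCP at [0.259, 0.514, 0.248] pointing down, gripper open.
Joint ranges: [-2.89, 2.89], [-0.75, 2.08], [0.22, 2.7], [-1.18, 4.32], [0.11, 2.71], [-2.7, 2.7]. Speed limits (rad/s): [2.57, 2.57, 3.14, 3.14, 3.14, 3.14].

### API

Orientations are given as a unit quaternion [w, x, y, z].
In Python, from rig import manip, get_image, camera_model, sign_off, spot_in, silhouettes, spot_point gives the robot as it stands.
- The arm moves only by the tool jog_arm, never from a script. Its argument "targets" is a list of rows, each a list of 3 entries, a list of its own where there are three numbers: the finger opening in m, from 0 to 0.0854, then the shift along the world's x, y, z in m, then the turn about the world's z in rad. In form: [[claw, [x, y, z], spin], ...]. A call has 1 to 10 rows; each row shifts and turns the commanded pose from where the row before left it; what a row does not reach is not made up. A row lasts 1/8 s, in which the tool goes at most 62.5 mm and 10.7 degrees, less where a joint would pass 70% of its speed; a pose out of reach is approached as far as the arm can. A call with a gripper value outside its range is refused whole. The fingers move at their own pace and stop on an object; "force" is the grip in N (left out, the last holds). Time passes only in rows, so rows that do not move let the fingers close. It gives the time, the measured TCP pose, the force and the opening at its end, in the units of the state.
- manip.get_state(): the state, without advancing time (a new reading comes with each control period).
- get_image(name): name is "scene" or "side" or "wrist"; returns (picture, depth): 480x640x3 uint8, red, green, blue; 480x640 float32, m along the optical axis (not along the pixel's ray), 0 where there is no reading.
- camera_model(name): a dict with "mtx" (3x3 intrinsics, pixels), "distortion" ([k1, k2, p1, p2, k3] as OpenCV has them; the pictures are not rectified), "world_from_camera" (4x4, takes a point from camera to world coordinates). Camera axes: x right, y up, looking along -z (the intrinsics and any distortion apply to the point x, -y, -z); pixel columns grow to the right and rows downward; lengths in m; the calibration is good to about 2 mm. A picture is of the moment at which its call begins: read the wrist's pose just before it. camera_model takes no time and is no camera call; for the wrist camera it gives the pose at the moment of the call.
- sign_off(): hands the job in, once; it reports no verdict.
Trained networks look in the newest picture that a camera, given by its name, has taken for a name from the list of things; names that differ only in an ending like _2 or _b are one class to them, and where a whole thing is asked for, a point or a joint stands for the part that bears it (a point fixed in the world has none). Each returns a list of dicts, best first, with "score" (0 to 1); they miss things now and then, are a little off and sometimes report something else, mostly with a low value. They report only what shows in the picture. A call takes as long as a camera call. They do not tell look-alikes from the thing itself.
- spot_in(name, camera): "position" ([column, row] in pixels, amid what is visible of it).
- silhouettes(name, camera): "mask" (480x640 bool, what is visible of it) and "position" ([column, row] in pixels, amid what is visible of it).
- spot_point(name, camera): "position" ([column, row] in pixels: a listed point, or the origin of a listed thing).
The state is a dict: "clock": time; "qpos": joint angles; "qd": joint speeds; "effort": joint torques, N m; "position": TCP position; "ee_rot": TCP orientation; "contact_force": force on the tool from outside, world axes, zero at the start; "moment": the same for the moment, N m; "width": finger opening in m.
Only numpy, scipy, OpenCV 4.12 (cv2) and the standard library are available. Lean on these libraries where they do the work, as an engineer would, in place of code of your own. Each camera call takes 0.05 s, during which the arm holds its last target.

## Working session

There is one attempt and no reset: what is moved stays moved. The work goes in short steps, Python scripts to look and compute and a tool call to move; the robot and the scene stay as the last step left them, time stands still between calls to the robot, and variables do not carry over. Pictures are saved under pics/ and viewed, and the job is handed in when it is done.

Besides the shell and the picture viewer there is one more tool, called after "Call:" as name([rows], argument=value, ...), one row to a line, values as JSON. jog_arm: Moves the arm, as the interface text tells. Its arguments: {"type":"object","properties":{"targets":{"type":"array","items":{"type":"array"}},"force":{"type":"number"}},"required":["targets"]}

```bash
mkdir -p pics; ls
cat > h.py <<'E'
import numpy as np, cv2
from rig import manip, get_image, camera_model, sign_off, spot_in, silhouettes, spot_point
def px2w(cam,uv,z=None,d=None,m=None):
    m=m or camera_model(cam)
    K=np.array(m["mtx"],float);D=np.array(m["distortion"],float);T=np.array(m["world_from_camera"],float)
    uv=np.atleast_2d(np.array(uv,float))
    n=cv2.undistortPoints(uv[:,None,:],K,D)[:,0]
    r=np.c_[n[:,0],-n[:,1],-np.ones(len(n))]
    rw=r@T[:3,:3].T;o=T[:3,3]
    s=((z-o[2])/rw[:,2]) if d is None else np.asarray(d)
    return o+rw*np.reshape(s,(-1,1))
def w2px(cam,P,m=None):
    m=m or camera_model(cam)
    K=np.array(m["mtx"],float);D=np.array(m["distortion"],float);T=np.array(m["world_from_camera"],float)
    P=np.atleast_2d(P);c=(P-T[:3,3])@T[:3,:3]
    c=c*np.array([1,-1,-1])
    return cv2.projectPoints(c,np.zeros(3),np.zeros(3),K,D)[0][:,0]
def save(n,im): cv2.imwrite(f"pics/{n}.png",np.ascontiguousarray(im[...,::-1]))
E
python3 - <<'E'
from h import *
s=manip.get_state()
for k in s: print(k,np.round(s[k],3))
for c in("scene","side","wrist"):
    im,d=get_image(c); save(c+"0",im); np.save(f"pics/{c}0_d.npy",d)
    print(c,np.round(camera_model(c)["world_from_camera"],3).tolist())
    for n in["tray","stop_place","waiting_place","last_place","empty_corner","stop","block_round","block_square","block_bar"]:
        f=spot_in if n in("stop",) else spot_point
        r=f(n,c); print(n,[(np.round(x["position"],1).tolist(),round(float(x["score"]),2)) for x in r[:3]])
print(manip.get_state()["clock"])
E
```

```text
pics
clock 0.0
qpos [ 0.983  0.277  1.506  0.     1.361 -0.121]
qd [ 0.003  0.     0.    -0.    -0.001 -0.   ]
effort [ 1.0000e-03 -4.1677e+01 -2.4581e+01 -0.0000e+00  1.1000e-02  0.0000e+00]
position [0.258 0.513 0.247]
ee_rot [-0.687  0.689 -0.164  0.163]
contact_force [0.237 0.43  1.44 ]
moment [ 0.008  0.036 -0.007]
width 0.086
scene [[-0.799, -0.352, 0.488, 1.346], [0.601, -0.459, 0.654, 0.951], [-0.006, 0.816, 0.578, 0.926], [0.0, 0.0, 0.0, 1.0]]
tray [([347.8, 247.9], 0.93)]
stop_place [([345.3, 258.5], 0.83)]
waiting_place [([331.7, 246.8], 0.94)]
last_place [([356.0, 239.2], 0.77)]
empty_corner [([369.2, 254.7], 0.69)]
stop [([359.0, 275.3], 0.73), ([413.4, 294.3], 0.42)]
block_round [([266.2, 234.7], 0.9), ([311.1, 307.1], 0.83), ([359.1, 238.5], 0.74)]
block_square [([358.2, 240.4], 0.62), ([288.6, 268.6], 0.21)]
block_bar [([331.3, 243.2], 0.66), ([416.3, 359.2], 0.54)]
side [[0.692, 0.37, -0.62, -0.128], [-0.722, 0.373, -0.583, -0.722], [0.016, 0.851, 0.525, 0.674], [0.0, 0.0, 0.0, 1.0]]
tray [([287.6, 274.3], 0.62)]
stop_place [([293.7, 257.2], 0.96)]
waiting_place [([306.8, 269.5], 0.76), ([279.6, 280.3], 0.72)]
last_place [([277.3, 278.8], 0.84), ([453.8, 367.3], 0.29)]
empty_corner [([270.4, 264.1], 0.95)]
stop [([276.7, 239.8], 0.56), ([267.7, 262.4], 0.2)]
block_round [([293.8, 257.7], 0.83), ([316.2, 225.6], 0.69), ([384.3, 279.6], 0.65)]
block_square [([278.7, 279.7], 0.58), ([288.4, 272.6], 0.22)]
block_bar [([308.9, 273.4], 0.7), ([457.8, 366.7], 0.64)]
wrist [[0.45, -0.847, -0.282, 0.188], [0.893, 0.427, 0.141, 0.551], [0.001, -0.315, 0.949, 0.375], [0.0, 0.0, 0.0, 1.0]]
tray []
stop_place []
waiting_place []
last_place []
empty_corner []
stop []
block_round []
block_square []
block_bar []
1.5
```

View pictures.

View pics/scene0.png

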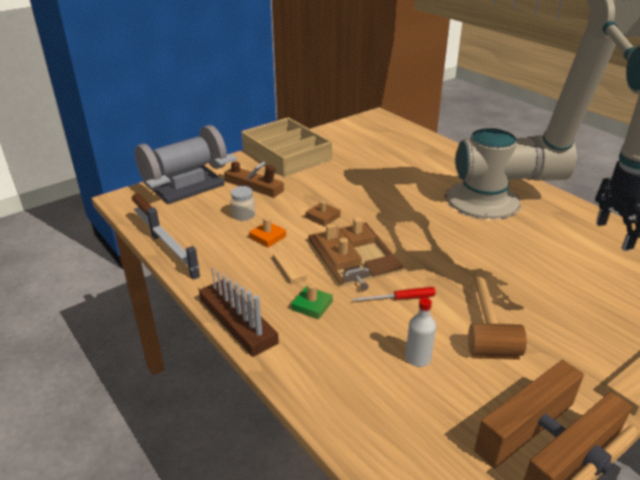

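View pics/side0.png

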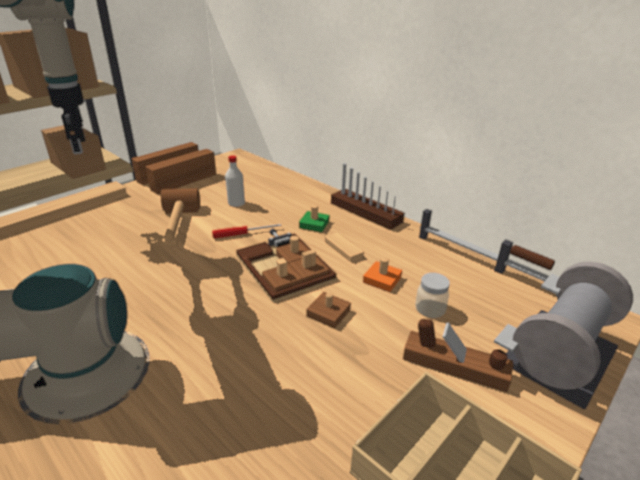

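Run:
```python
from h import *
a=cv2.imread("pics/scene0.png")[190:330,230:450]; b=cv2.imread("pics/side0.png")[190:330,200:420]
for n,x in(("a",a),("b",b)): cv2.imwrite(f"pics/crop_{n}.png",cv2.resize(x,None,fx=3.6,fy=3.6,interpolation=cv2.INTER_CUBIC))
for c,pts in dict(scene=dict(tray=(347.8,247.9),stop_place=(345.3,258.5),wait=(331.7,246.8),last=(356,239.2),empty=(369.2,254.7)),side=dict(tray=(287.6,274.3),stop_place=(293.7,257.2),wait=(306.8,269.5),last=(277.3,278.8),empty=(270.4,264.1))).items():
    for n,p in pts.items(): print(c,n,np.round(px2w(c,p,z=.006)[0],4))
```

```text
scene tray [ 0.494  -0.0446  0.006 ]
scene stop_place [ 0.5301 -0.0113  0.006 ]
scene wait [ 0.5252 -0.0751  0.006 ]
scene last [ 0.4497 -0.063   0.006 ]
scene empty [0.469  0.0139 0.006 ]
side tray [ 0.4807 -0.0508  0.006 ]
side stop_place [ 0.5436 -0.0069  0.006 ]
side wait [ 0.5289 -0.0702  0.006 ]
side last [ 0.4502 -0.0465  0.006 ]
side empty [0.4795 0.0126 0.006 ]
```

View pics/crop_a.png

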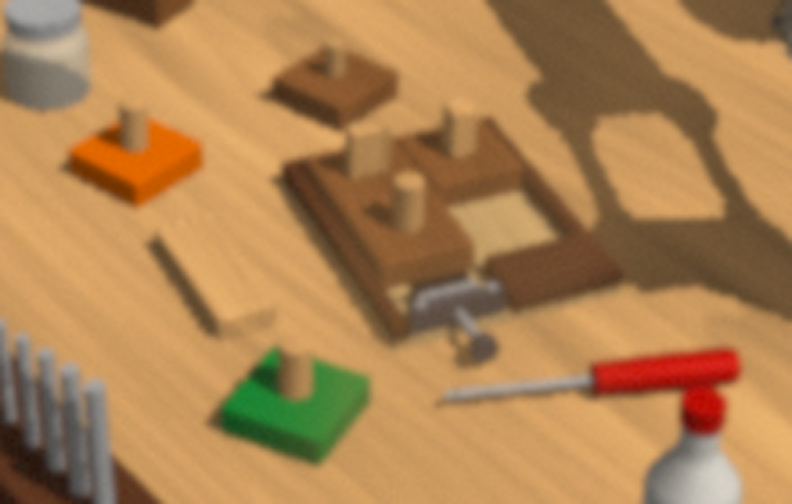

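View pics/crop_b.png

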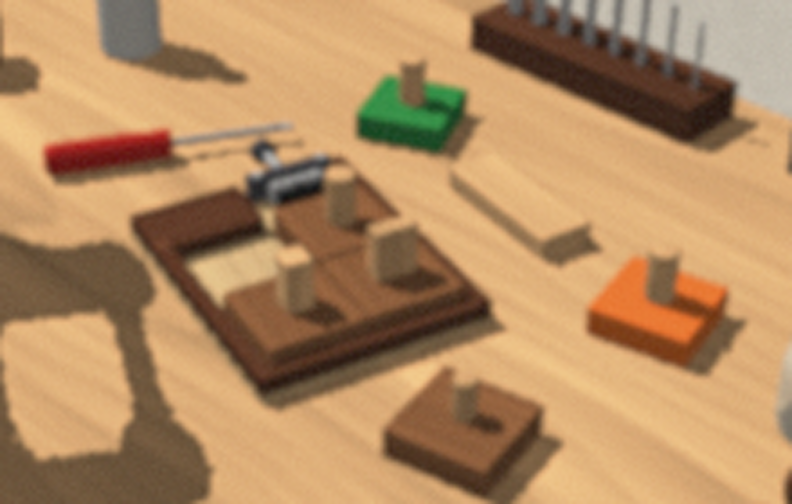

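Run:
```python
from h import *
from scipy.spatial.transform import Rotation as R
s=manip.get_state(); q=s["ee_rot"]; M=R.from_quat([q[1],q[2],q[3],q[0]]).as_matrix(); print(np.round(M,3))
T=np.array(camera_model("wrist")["world_from_camera"]); print(np.round(M.T@T[:3,:3],3), M.T@(T[:3,3]-s["position"])); print(camera_model("wrist")["mtx"])
```

```text
[[ 0.893  0.     0.45 ]
 [-0.45   0.     0.893]
 [-0.    -1.     0.   ]]
[[ 0.    -0.949 -0.315]
 [-0.001  0.315 -0.949]
 [ 1.     0.    -0.001]] [-0.08023389 -0.12624411  0.00107559]
[[413.39802876   0.         319.25767115]
 [  0.         413.39802876 237.12838728]
 [  0.           0.           1.        ]]
```

The scene crop shows the round post at the stop place (345,243), the bar post at the waiting place (332,232) and the square post at the last place (358,226). The green block (312,300), the orange block (268,233) and the thin-post spare (323,211) are all outside the tray, so they aren't meant. I'll move above the tray for a close look.

Call:
jog_arm([
  [0.0854,[0.02,-0.054,0],0.14],
  [0.0854,[0.02,-0.054,0],0.14],
  [0.0854,[0.02,-0.054,0],0],
  [0.0854,[0.02,-0.054,0],0],
  [0.0854,[0.02,-0.054,0],0],
  [0.0854,[0.02,-0.054,0],0],
  [0.0854,[0.02,-0.054,0],0],
  [0.0854,[0.02,-0.054,-0.01],0],
  [0.0854,[0.02,-0.054,-0.01],0],
  [0.06,[0.01,-0.054,-0.01],0],
])

```text
clock: 2.75
position: [0.4498, -0.0286, 0.2183]
ee_rot: [0.704, -0.704, 0.065, -0.067]
contact_force: [0.4, 0.7, -0.4]
width: 0.0702
```

Run:
```python
from h import *
import time
m=camera_model("wrist")
im,d=get_image("wrist"); m2=camera_model("wrist"); print(np.abs(np.array(m["world_from_camera"])-m2["world_from_camera"]).max())
im,d=get_image("wrist");m=camera_model("wrist")
save("w1",im); np.save("pics/w1_d.npy",d); np.save("pics/w1_T.npy",m["world_from_camera"])
for n in["tray","stop_place","waiting_place","last_place","empty_corner","block_round","block_square","block_bar","stop"]:
    r=spot_point(n,"wrist"); print(n,[(np.round(x["position"],1).tolist(),round(float(x["score"]),2), np.round(px2w("wrist",x["position"],z=0 if n=="tray" else .006,m=m)[0],4).tolist()) for x in r[:3]])
s=manip.get_state();print(s["clock"],s["position"],s["contact_force"])
```

```text
0.007612820625001106
tray [([327.5, 248.4], 0.7, [0.4949, -0.0322, 0.0]), ([364.8, 294.1], 0.64, [0.5453, -0.0069, 0.0])]
stop_place []
waiting_place []
last_place []
empty_corner [([377.2, 215.2], 0.63, [0.4715, 0.0149, 0.006])]
block_round [([363.5, 293.3], 0.86, [0.5412, -0.008, 0.006])]
block_square [([284.7, 206.0], 0.62, [0.4487, -0.0602, 0.006])]
block_bar [([281.5, 283.7], 0.93, [0.5179, -0.0785, 0.006])]
stop [([457.2, 302.4], 0.91, [0.5666, 0.0741, 0.006])]
3.3 [ 0.44872914 -0.02541963  0.21863035] [-0.61501427  0.24821798 -0.04582047]
```

View pics/w1.png

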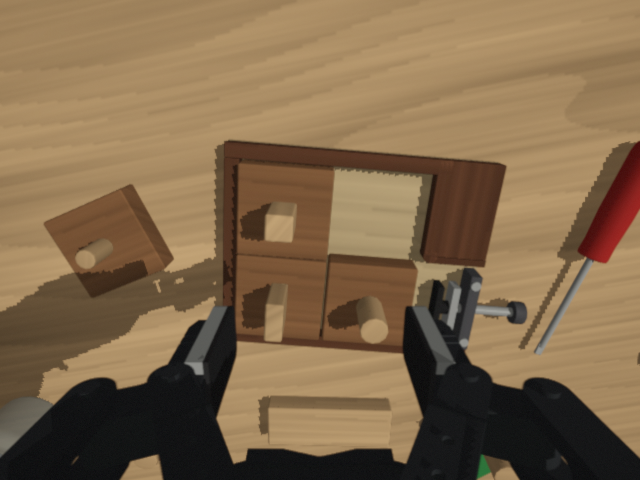

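The wrist view agrees. It shows the round post (372,320) at the stop place, the bar post (277,312) at the waiting place and the square post (280,222) at the last place. The empty corner is at (377,215), and the stop and its screw are at (470,310). Next I'll fit the tray's pose.

```bash
cat > fit.py <<'E'
from h import *
W=(0.4949,-0.0322,-0.2)
def tray2w(P,pose):
    P=np.atleast_2d(np.array(P,float))/1000; c,s=np.cos(pose[2]),np.sin(pose[2])
    return np.c_[pose[0]+c*P[:,0]-s*P[:,1],pose[1]+s*P[:,0]+c*P[:,1],P[:,2]]
def w2tray(P,pose):
    P=np.atleast_2d(P); c,s=np.cos(pose[2]),np.sin(pose[2]); d=P[:,:2]-np.array(pose[:2])
    return np.c_[c*d[:,0]+s*d[:,1],-s*d[:,0]+c*d[:,1]]*1000
E
python3 - <<'E'
from fit import *
im=cv2.imread("pics/w1.png"); c=im[130:360,215:515]; cv2.imwrite("pics/w1c.png",cv2.resize(c,None,fx=2.6,fy=2.6,interpolation=cv2.INTER_CUBIC))
m=camera_model("wrist"); m["world_from_camera"]=np.load("pics/w1_T.npy")
d=np.load("pics/w1_d.npy")
# depth->world heights, rectify topdown
v,u=np.mgrid[130:360,215:515]; uv=np.c_[u.ravel(),v.ravel()]; P=px2w("wrist",uv,d=d[v,u].ravel(),m=m)
for n,(a,b) in dict(floor=(380,215),blk=(295,180),blk2=(345,270),bench=(215,200),rim=(330,156)).items(): print(n,px2w("wrist",(a,b),d=[d[b,a]],m=m).round(4))
E
```

```text
floor [[0.4713 0.0171 0.0074]]
blk [[ 0.4245 -0.0446  0.0315]]
blk2 [[ 0.5054 -0.0201  0.0301]]
bench [[ 0.4334 -0.1179  0.0007]]
rim [[ 0.4131 -0.0152  0.0214]]
```

View pics/w1c.png

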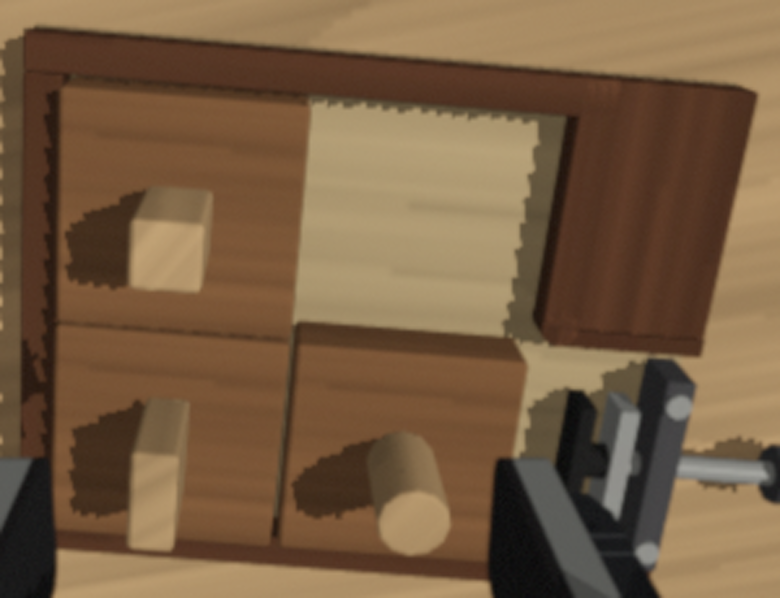

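```bash
cat >> fit.py <<'E'
from scipy.optimize import least_squares
E
python3 - <<'E'
from fit import *
m=camera_model("wrist"); m["world_from_camera"]=np.load("pics/w1_T.npy")
f=lambda p:np.array(p,float)/2.6+[215-.3,130-.3]
L=[("x",-88,(28,30)),("y",-89.5,(27,35)),("y",-89.5,(22,200)),("y",-89.5,(21,330)),("x",-88,(250,47)),("x",-88,(500,67)),("x",-88,(750,89)),
("x",-76,(70,75)),("x",-76,(450,105)),("x",-76,(570,115)),("y",77.5,(575,125)),("y",77.5,(555,230)),("y",77.5,(543,290)),
("x",88,(100,551)),("x",88,(250,562)),("x",88,(400,572))]
W=[px2w("wrist",f(p),z=.02,m=m)[0] for _,_,p in L]
def res(q):
    T=w2tray(np.array(W),q); return [T[i,0 if L[i][0]=="x" else 1]-L[i][1] for i in range(len(L))]
r=least_squares(res,[.4949,-.0322,-.2],x_scale=[.01,.01,.1],loss="soft_l1")
print(r.x,np.degrees(r.x[2]),np.round(res(r.x),1)); np.save("pose.npy",r.x)
q=r.x
# blocks
B=dict(sq=[(62,88),(310,97),(293,338),(57,322)],rd=[(526,361),(300,347)],bar=[(57,325),(288,341),(272,543)])
for k,v in B.items(): print(k,w2tray(px2w("wrist",f(v),z=.030,m=m),q).round(1).tolist())
P=dict(sq=[(132,224),(206,232),(199,291),(129,287)],bar=[(138,455),(180,461),(172,549),(130,548)],rd=[(377,521),(449,528),(414,490),(412,556)])
for k,v in P.items(): t=w2tray(px2w("wrist",f(v),z=.070,m=m),q); print("post",k,t.round(1).tolist(),t.mean(0).round(1))
im=cv2.imread("pics/w1.png"); big=cv2.resize(im[130:360,215:515],None,fx=2.6,fy=2.6,interpolation=cv2.INTER_CUBIC)
def dr(pts,col):
    a=(w2px("wrist",tray2w(pts,q),m=m)-[215-.3,130-.3])*2.6; cv2.polylines(big,[a.round().astype(int)],True,col,1)
dr([(-88,-89.5,20),(88,-89.5,20),(88,89.5,20),(-88,89.5,20)],(0,255,0)); dr([(-76,-77.5,20),(76,-77.5,20),(76,77.5,20),(-76,77.5,20)],(0,255,255))
for c in[(38,36),(38,-39.5),(-38,-39.5)]: dr([(c[0]+a*37,c[1]+b*37,30) for a,b in((-1,-1),(1,-1),(1,1),(-1,1))],(255,255,0))
dr([(4,118,28),(74,118,28),(74,128,28),(4,128,28)],(255,0,255)); 
for y in(81.5,93.5): dr([(17,y,25),(61,y,25)],(0,0,255))
cv2.imwrite("pics/w1o.png",big)
E
```

```text
[ 0.49503652 -0.03082089 -0.27450317] -15.727872863839965 [ 0.4  1.2  0.2  0.2  0.  -0.2  0.1  0.6  0.2  0.3  0.  -0.6 -1.2 -0.4
 -0.3 -0.6]
sq [[-73.0, -75.8], [-76.2, -3.7], [-0.8, -2.1], [-0.1, -75.9]]
rd [[1.0, 71.9], [2.0, 0.4]]
bar [[0.9, -75.9], [0.3, -3.5], [73.2, -2.6]]
post sq [[-45.1, -49.3], [-44.5, -29.7], [-27.9, -30.6], [-27.5, -49.4]] [-36.2 -39.7]
post bar [[22.7, -44.9], [23.6, -32.9], [52.6, -33.7], [53.2, -45.9]] [ 38.  -39.3]
post rd [[38.3, 25.1], [38.9, 46.3], [27.4, 34.6], [49.1, 36.7]] [38.4 35.7]
```

View pics/w1o.png

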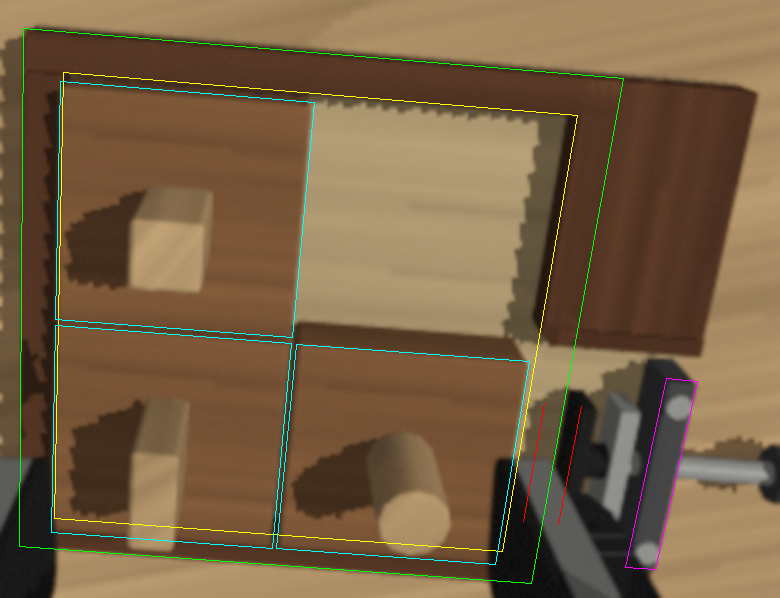

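```bash
cat > go.py <<'E'
import sys
from fit import *
from scipy.spatial.transform import Rotation as R
def st():
    q=np.load("pose.npy"); s=manip.get_state(); e=s["ee_rot"]; M=R.from_quat([e[1],e[2],e[3],e[0]]).as_matrix()
    yaw=np.arctan2(M[1,2],M[0,2]); want=q[2]+np.pi/2; dy=(want-yaw+np.pi/2)%np.pi-np.pi/2
    t=w2tray(s["position"][None],q)[0]; c,sn=np.cos(q[2]),np.sin(q[2]); F=np.array(s["contact_force"])
    Ft=[c*F[0]+sn*F[1],-sn*F[0]+c*F[1],F[2]]
    print("t",s["clock"],"tray",t.round(2),"z",round(s["position"][2],4),"spin",round(dy,4),"Ft",np.round(Ft,2),"w",round(s["width"],4))
    return s,q
if __name__=="__main__":
    s,q=st()
    print("ex",np.cos(q[2]).round(4),np.sin(q[2]).round(4),"ey",-np.sin(q[2]).round(4),np.cos(q[2]).round(4))
    if len(sys.argv)>3:
        T=[float(a) for a in sys.argv[1:4]]; w=tray2w([T],q)[0]; print("delta",(w-s["position"]).round(4))
E
python3 go.py 38.3 35.8 55
```

```text
t 3.3 tray [-46.04  -7.35] z 0.2186 spin -0.0897 Ft [-0.66  0.07 -0.05] w 0.0598
ex 0.9626 -0.2711 ey 0.2711 0.9626
delta [ 0.0929  0.0187 -0.1636]
```

Call:
jog_arm([
  [0.05,[0.047,0.01,0],-0.09],
  [0.05,[0.046,0.009,0],0],
  [0.05,[0,0,-0.04],0],
  [0.05,[0,0,-0.04],0],
  [0.05,[0,0,-0.02],0],
  [0.05,[0,0,0],0],
])

```text
clock: 4.05
position: [0.5405, -0.0066, 0.1169]
ee_rot: [0.7, -0.7, 0.099, -0.096]
contact_force: [0.2, 0.8, -0.1]
width: 0.0498
```

```bash
python3 go.py 38.3 35.8 55
python3 - <<'E'
from fit import *
im,d=get_image("wrist"); save("w2",im); cv2.imwrite("pics/w2.png",cv2.imread("pics/w2.png"))
E
```

```text
t 4.05 tray [37.23 35.64] z 0.1169 spin 0.0012 Ft [-0.03  0.78 -0.14] w 0.0498
ex 0.9626 -0.2711 ey 0.2711 0.9626
delta [ 0.0011 -0.0001 -0.0619]
```

View pics/w2.png

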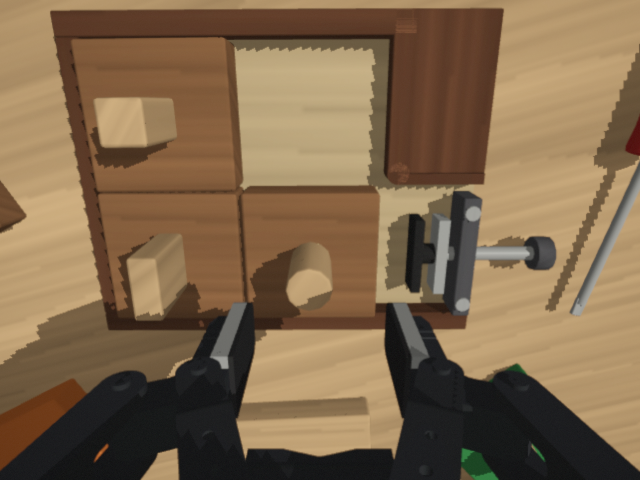

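Run:
```python
from fit import *
q=np.load("pose.npy"); m=camera_model("wrist")
g=lambda p,z:print(p,z,w2tray(px2w("wrist",p,z=z,m=m),q).round(1).tolist())
g([(309,289),(289,289),(330,289)],.07)
g([(411,216),(406,292)],.025)
g([(72,39),(55,37),(388,38),(240,186),(377,190)],.02)
g([(72,40),(226,38),(240,190),(245,188),(377,189),(98,192)],.03)
g([(55,13),(504,9),(108,329)],.02)
im=cv2.imread("pics/w2.png")
cv2.imwrite("pics/w2c.png",cv2.resize(im[165:340,240:500],None,fx=3,fy=3,interpolation=cv2.INTER_CUBIC))
```

```text
[(309, 289), (289, 289), (330, 289)] 0.07 [[41.6, 32.0], [41.6, 22.7], [41.6, 41.7]]
[(411, 216), (406, 292)] 0.025 [[19.0, 87.3], [65.1, 87.5]]
[(72, 39), (55, 37), (388, 38), (240, 186), (377, 190)] 0.02 [[-70.8, -85.5], [-71.7, -93.8], [-70.8, 70.9], [3.1, -6.7], [5.5, 68.7]]
[(72, 40), (226, 38), (240, 190), (245, 188), (377, 189), (98, 192)] 0.03 [[-69.0, -80.1], [-69.6, -7.1], [3.3, -4.9], [2.2, -2.2], [2.8, 67.2], [4.2, -80.1]]
[(55, 13), (504, 9), (108, 329)] 0.02 [[-82.3, -91.7], [-83.7, 126.6], [92.4, -94.0]]
```

View pics/w2c.png

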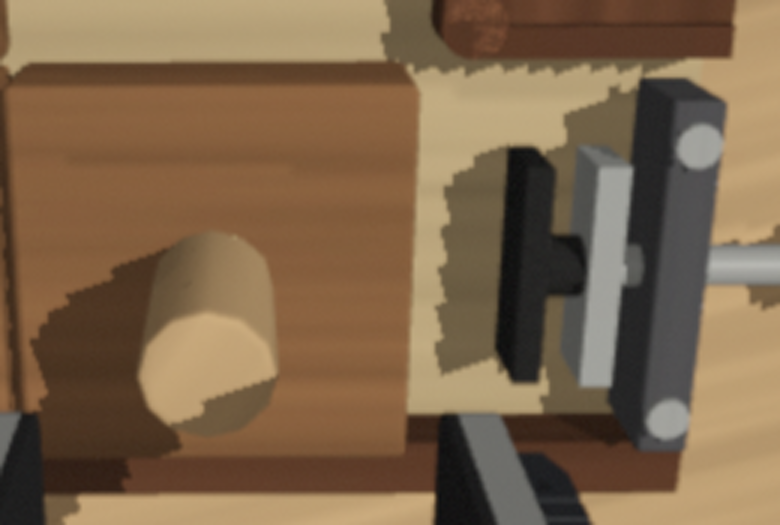

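Run:
```python
from fit import *
print(manip.get_state()["position"],manip.get_state()["clock"])
m=camera_model("wrist"); im,d=get_image("wrist"); m2=camera_model("wrist"); print(np.abs(np.array(m["world_from_camera"])-m2["world_from_camera"]).max())
save("w3",im); np.save("pics/w3_T.npy",m["world_from_camera"])
a=cv2.imread("pics/w2.png").astype(int);b=im[...,::-1].astype(int)
print("shift",cv2.phaseCorrelate(a.mean(2)[:300].astype(np.float32),b.mean(2)[:300].astype(np.float32)))
cv2.imwrite("pics/w3c.png",cv2.resize(im[:345,45:525,::-1],None,fx=1.65,fy=1.65,interpolation=cv2.INTER_CUBIC))
print(manip.get_state()["position"],manip.get_state()["clock"])
```

```text
[ 0.54167574 -0.00687058  0.11819076] 4.1
0.0019845745815847415
shift ((-0.2878332054792736, -3.118652762800565), 0.8387966480255127)
[ 0.54239001 -0.00709233  0.11905078] 4.15
```

View pics/w3c.png

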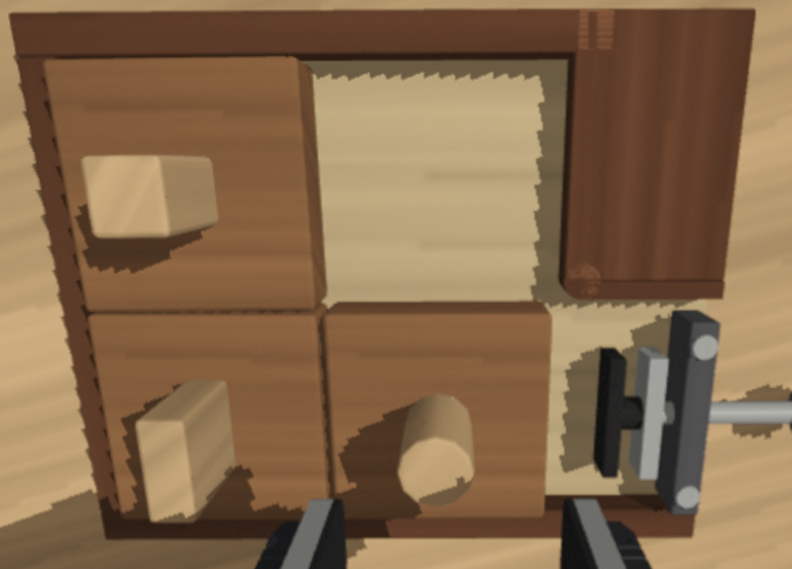

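Call:
jog_arm([
  [0.05,[0,0,0],0],
  [0.05,[0,0,0],0],
  [0.05,[0,0,0],0],
])

```text
clock: 4.53
position: [0.542, -0.0075, 0.1189]
ee_rot: [0.7, -0.7, 0.097, -0.098]
contact_force: [0.9, 1.3, -0.3]
width: 0.0501
```

Run:
```python
from fit import *
Ts=[]
for i in range(5):
    m=camera_model("wrist"); im,d=get_image("wrist"); T=np.array(m["world_from_camera"]); Ts.append(T); print(T[:3,3].round(4),manip.get_state()["position"].round(4), np.degrees(np.arctan2(T[1,0],T[0,0])).round(2))
    
save("w4",im); np.save("pics/w4_T.npy",Ts[-1]);np.save("pics/w4_d.npy",d)
cv2.imwrite("pics/w4c.png",cv2.resize(im[:345,45:525,::-1],None,fx=1.65,fy=1.65,interpolation=cv2.INTER_CUBIC))
```

```text
[0.4651 0.0152 0.2451] [ 0.5419 -0.0076  0.1188] 74.13
[0.4651 0.0152 0.2449] [ 0.5419 -0.0076  0.1186] 74.13
[0.465  0.0152 0.2448] [ 0.5418 -0.0076  0.1185] 74.13
[0.465  0.0152 0.2447] [ 0.5418 -0.0075  0.1184] 74.13
[0.465  0.0152 0.2447] [ 0.5418 -0.0075  0.1184] 74.13
```

View pics/w4c.png

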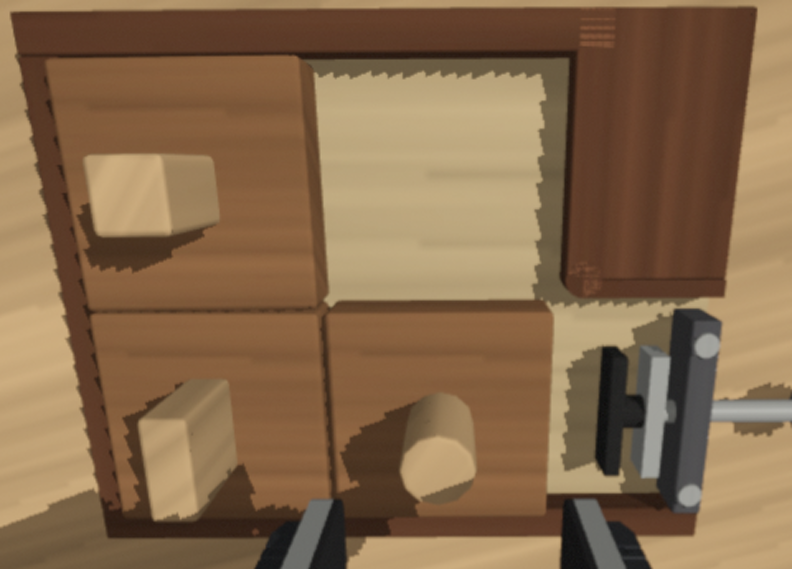

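```bash
python3 - <<'E'
from fit import *
m=camera_model("wrist"); m["world_from_camera"]=np.load("pics/w4_T.npy")
o=np.array([45-.2,-.2]);f=lambda p:np.array(p,float)/1.65+o
L=[("x",-88,(14,11)),("x",-88,(300,9)),("x",-88,(580,8)),("x",-76,(310,53)),("x",-76,(500,51)),
("y",-89.5,(12,14)),("y",-89.5,(106,536)),("y",77.5,(574,58)),("y",77.5,(569,150)),("y",77.5,(564,240)),
("x",88,(110,537)),("x",88,(400,536)),("x",88,(690,535)),("x",76,(600,506))]
W=[px2w("wrist",f(p),z=.02,m=m)[0] for _,_,p in L]
def res(q):
    T=w2tray(np.array(W),q); return [T[i,0 if L[i][0]=="x" else 1]-L[i][1] for i in range(len(L))]
r=least_squares(res,[.4949,-.0322,-.27],x_scale=[.01,.01,.1],loss="soft_l1")
q=r.x;print(q,np.degrees(q[2]),np.round(res(q),1)); np.save("pose.npy",q)
g=lambda n,p,z:print(n,w2tray(px2w("wrist",f(p),z=z,m=m),q).round(1).tolist())
g("pad",[(602,348),(597,472)],.025)
g("sq",[(46,59),(301,57),(315,303),(92,309)],.03)
g("bar",[(94,312),(320,313),(327,515)],.03)
g("rd",[(330,310),(551,309),(547,515)],.03)
g("post sq",[(85,156),(164,154),(171,235),(96,238)],.07)
g("post bar",[(140,421),(185,418),(195,517),(152,520)],.07)
g("post rd",[(401,467),(475,467),(438,436),(438,503)],.07)
big=cv2.imread("pics/w4c.png")
def dr(pts,col):
    a=(w2px("wrist",tray2w(pts,q),m=m)-o)*1.65; cv2.polylines(big,[a.round().astype(int)],True,col,1)
dr([(-88,-89.5,20),(88,-89.5,20),(88,89.5,20),(-88,89.5,20)],(0,255,0)); dr([(-76,-77.5,20),(76,-77.5,20),(76,77.5,20),(-76,77.5,20)],(0,255,255))
for c in[(38,36),(38,-39.5),(-38,-39.5)]: dr([(c[0]+a*37,c[1]+b*37,30) for a,b in((-1,-1),(1,-1),(1,1),(-1,1))],(255,255,0))
dr([(4,118,28),(74,118,28),(74,128,28),(4,128,28)],(255,0,255)); 
for y in(81.5,93.5): dr([(17,y,25),(61,y,25)],(0,0,255))
cv2.imwrite("pics/w4o.png",big)
E
python3 go.py 38 36 55
```

```text
[ 0.49622757 -0.03587518 -0.27185602] -15.576202721936104 [ 0.3  0.5  0.6  0.2 -0.   1.1  0.2 -0.1 -0.3 -0.6 -0.5 -0.4 -0.2 -0.5]
pad [[14.2, 90.3], [59.4, 91.5]]
sq [[-73.4, -75.3], [-73.4, -2.2], [-2.4, -3.0], [-0.9, -74.4]]
bar [[0.1, -73.9], [0.9, -1.6], [73.2, -4.0]]
rd [[-0.1, 1.6], [-0.0, 72.1], [73.6, 73.7]]
post sq [[-46.4, -48.2], [-46.8, -28.9], [-27.5, -29.8], [-26.9, -48.8]]
post bar [[22.3, -45.1], [21.5, -32.6], [51.9, -33.7], [52.8, -46.2]]
post rd [[36.4, 26.1], [36.6, 46.8], [27.1, 36.5], [47.7, 36.3]]
t 4.775 tray [36.27 39.53] z 0.1184 spin 0.005 Ft [-0.34  1.   -0.52] w 0.05
ex 0.9633 -0.2685 ey 0.2685 0.9633
delta [ 0.0007 -0.0039 -0.0634]
```

View pics/w4o.png

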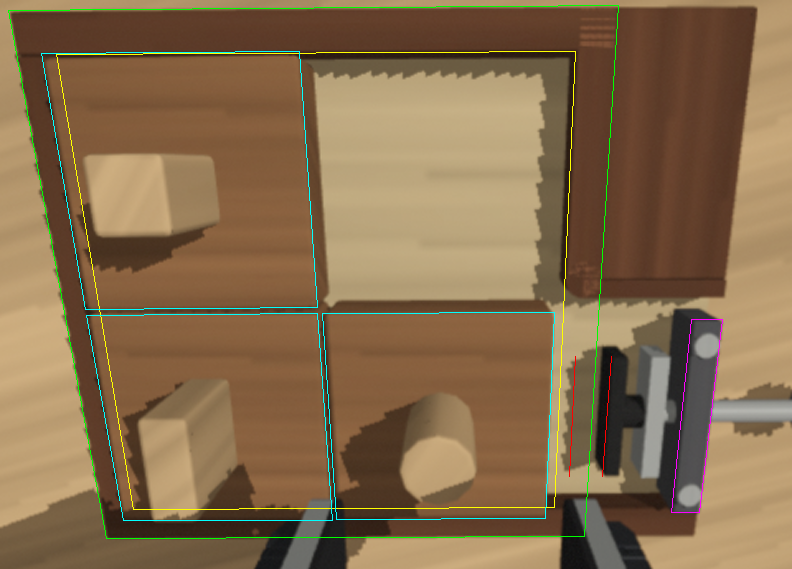

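Call:
jog_arm([
  [0.05,[0,-0.003,-0.03],0.005],
  [0.05,[0,0,-0.025],0],
  [0.05,[0,0,-0.008],0],
  [0.05,[0,0,0],0],
  [0.04,[0,0,0],0],
  [0.03,[0,0,0],0],
], force=30)

```text
clock: 5.52
position: [0.5425, -0.0106, 0.0562]
ee_rot: [0.701, -0.701, 0.095, -0.096]
contact_force: [-0.1, -0.2, -0.3]
width: 0.0301
```

```bash
python3 go.py 36.8 36.4 55;  python3 - <<'E'
from fit import *
im,d=get_image("wrist"); save("w5",im[150:,:]) 
E
```

```text
t 5.525 tray [37.77 36.8 ] z 0.0562 spin -0.0001 Ft [-0.07 -0.22 -0.34] w 0.0301
ex 0.9633 -0.2685 ey 0.2685 0.9633
delta [-0.001  -0.0001 -0.0012]
```

View pics/w5.png

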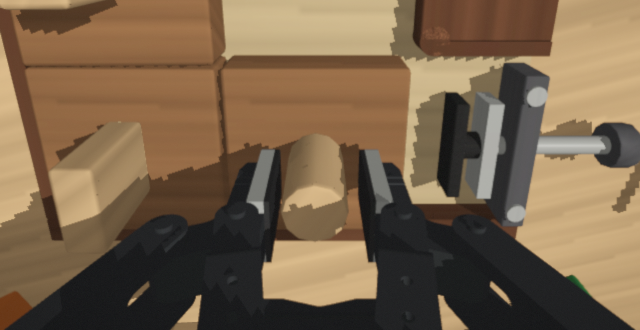

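The round post (316,350 in full-image pixels) is centred between the pads. Closing.

Call:
jog_arm([
  [0.02,[0,0,0],0],
  [0.018,[0,0,0],0],
  [0.018,[0,0,0],0],
  [0.018,[0,0,0],0],
], force=30)

```text
clock: 6.08
position: [0.5422, -0.0106, 0.0561]
ee_rot: [0.701, -0.701, 0.095, -0.096]
contact_force: [-1.0, -0.3, 6.6]
width: 0.0216
```

```bash
python3 go.py -39 38 55
```

```text
t 6.075 tray [37.52 36.74] z 0.0561 spin -0.0001 Ft [-0.86 -0.53  6.61] w 0.0216
ex 0.9633 -0.2685 ey 0.2685 0.9633
delta [-0.0734  0.0218 -0.0011]
```

Call:
jog_arm([
  [0.018,[-0.004,0.002,0.0005],0],
  [0.018,[-0.008,0.003,0],0],
  [0.018,[-0.01,0.003,0],0],
  [0.018,[-0.01,0.0028,0],0],
  [0.018,[-0.01,0.0028,0],0],
  [0.018,[-0.01,0.0028,0],0],
  [0.018,[-0.01,0.0028,0],0],
  [0.018,[-0.005,0.0012,0],0],
  [0.018,[0,0,0],0],
])

```text
clock: 7.2
position: [0.4734, 0.0103, 0.056]
ee_rot: [0.701, -0.701, 0.096, -0.095]
contact_force: [-0.7, 0.3, 6.7]
width: 0.0209
```

```bash
python3 go.py -39 38 55
```

```text
t 7.2 tray [-34.37  38.33] z 0.056 spin -0.0001 Ft [-0.78  0.14  6.71] w 0.0209
ex 0.9633 -0.2685 ey 0.2685 0.9633
delta [-0.0045  0.0009 -0.001 ]
```

Call:
jog_arm([
  [0.018,[-0.002,0.0006,0],0],
  [0.018,[-0.001,0.0003,0],0],
  [0.018,[0,0,0],0],
  [0.018,[0,0,0],0],
])

```text
clock: 7.7
position: [0.4715, 0.0109, 0.0561]
ee_rot: [0.701, -0.701, 0.096, -0.096]
contact_force: [1.9, -0.8, 5.9]
width: 0.0211
```

Run:
```python
import go; s,q=go.st()
from fit import *
m=camera_model("wrist"); im,d=get_image("wrist"); save("w6",im); np.save("pics/w6_T.npy",m["world_from_camera"]); go.st()
```

```text
t 7.7 tray [-36.34  38.4 ] z 0.0561 spin -0.0001 Ft [ 2.08 -0.26  5.94] w 0.0211
t 7.75 tray [-36.3   38.42] z 0.0561 spin -0.0002 Ft [ 1.28 -0.01  6.78] w 0.021
```

View pics/w6.png

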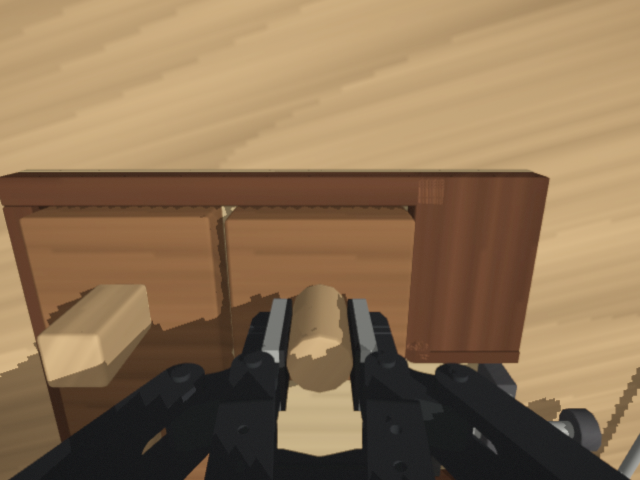

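Call:
jog_arm([
  [0.018,[-0.001,0.0003,0],0],
  [0.018,[0,0,0],0],
  [0.018,[0,0,0],0],
])

```text
clock: 8.12
position: [0.4707, 0.0112, 0.056]
ee_rot: [0.701, -0.701, 0.096, -0.096]
contact_force: [-0.0, 0.2, 4.5]
width: 0.0211
```

```bash
python3 go.py
```

```text
t 8.125 tray [-37.24  38.45] z 0.056 spin -0.0001 Ft [-0.06  0.16  4.49] w 0.0211
ex 0.9633 -0.2685 ey 0.2685 0.9633
```

Call:
jog_arm([
  [0.018,[-0.001,0.0003,0],0],
  [0.018,[0,0,0],0],
  [0.018,[0,0,0],0],
])

```text
clock: 8.5
position: [0.4697, 0.0114, 0.0561]
ee_rot: [0.701, -0.701, 0.096, -0.096]
contact_force: [0.7, -0.6, 6.1]
width: 0.0212
```

```bash
python3 go.py
```

```text
t 8.5 tray [-38.29  38.44] z 0.0561 spin -0.0001 Ft [ 0.84 -0.44  6.12] w 0.0212
ex 0.9633 -0.2685 ey 0.2685 0.9633
```

Call:
jog_arm([
  [0.018,[-0.0007,0.0002,0],0],
  [0.018,[0,0,0],0],
  [0.018,[0,0,0],0],
])

```text
clock: 8.88
position: [0.469, 0.0116, 0.0561]
ee_rot: [0.701, -0.701, 0.096, -0.096]
contact_force: [0.6, 0.0, 5.0]
width: 0.0211
```

```bash
python3 go.py
```

```text
t 8.875 tray [-38.94  38.46] z 0.0561 spin -0.0 Ft [0.59 0.21 5.03] w 0.0211
ex 0.9633 -0.2685 ey 0.2685 0.9633
```

Call:
jog_arm([
  [0.018,[-0.0007,0.0002,0],0],
  [0.018,[0,0,0],0],
  [0.018,[0,0,0],0],
])

```text
clock: 9.25
position: [0.469, 0.0117, 0.0561]
ee_rot: [-0.701, 0.701, -0.095, 0.096]
contact_force: [2.9, -1.7, 5.0]
width: 0.0208
```

Run:
```python
import go; s,q=go.st()
from fit import *
m=camera_model("wrist"); im,d=get_image("wrist"); save("w7",im); cv2.imwrite("pics/w7c.png",cv2.resize(im[160:240,:560,::-1],None,fx=1.4,fy=3)); np.save("pics/w7_T.npy",m["world_from_camera"]); go.st()
```

```text
t 9.25 tray [-38.97  38.48] z 0.0561 spin -0.0002 Ft [ 3.23 -0.83  4.95] w 0.0208
t 9.3 tray [-38.97  38.47] z 0.0561 spin -0.0002 Ft [ 3.27 -0.09  5.71] w 0.0213
```

View pics/w7c.png

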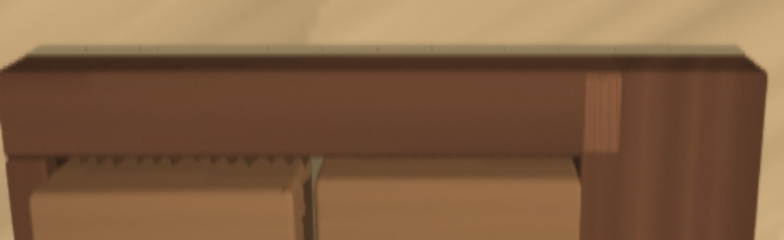

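The round block is against the left rim: TCP x has stalled at -39.0 mm with about 3 N reaction. I'll ease off, release and lift.

Call:
jog_arm([
  [0.018,[0.0005,-0.0001,0],0],
  [0.03,[0,0,0],0],
  [0.045,[0,0,0],0],
  [0.045,[0,0,0],0],
  [0.045,[0,0,0.03],0],
  [0.045,[0,0,0.03],0],
  [0.045,[0.0,-0.02,0.003],0],
  [0.045,[0,0,0],0],
])

```text
clock: 10.3
position: [0.4688, -0.0088, 0.1191]
ee_rot: [0.701, -0.701, 0.096, -0.096]
contact_force: [-0.2, 0.0, -0.0]
width: 0.0447
```

```bash
python3 go.py 37.1 -39.2 55
```

```text
t 10.3 tray [-33.67  18.71] z 0.1191 spin 0.0014 Ft [-0.23 -0.01 -0.02] w 0.0447
ex 0.9633 -0.2685 ey 0.2685 0.9633
delta [ 0.0526 -0.0748 -0.0641]
```

Call:
jog_arm([
  [0.045,[0.026,-0.0375,0],0],
  [0.045,[0.0265,-0.0375,0],0],
  [0.045,[0,0,0],0],
  [0.045,[0,0,0],0],
  [0.045,[0,0,0],0],
  [0.045,[0,0,0],0],
])

```text
clock: 11.05
position: [0.5207, -0.0823, 0.1188]
ee_rot: [0.701, -0.701, 0.096, -0.095]
contact_force: [-0.4, -0.7, -0.5]
width: 0.045
```

```bash
python3 - <<'E'
import go; s,q=go.st()
from fit import *
m=camera_model("wrist"); im,d=get_image("wrist"); go.st(); save("w8",im); np.save("pics/w8_T.npy",m["world_from_camera"])
E
python3 go.py 37.1 -39.2 55
```

```text
t 11.05 tray [ 36.05 -38.19] z 0.1188 spin -0.001 Ft [-0.16 -0.76 -0.53] w 0.045
t 11.1 tray [ 36.31 -38.3 ] z 0.1189 spin -0.0009 Ft [-0.14 -0.96 -0.35] w 0.0452
t 11.1 tray [ 36.31 -38.3 ] z 0.1189 spin -0.0009 Ft [-0.14 -0.96 -0.35] w 0.0452
ex 0.9633 -0.2685 ey 0.2685 0.9633
delta [ 0.0005 -0.0011 -0.0639]
```

View pics/w8.png

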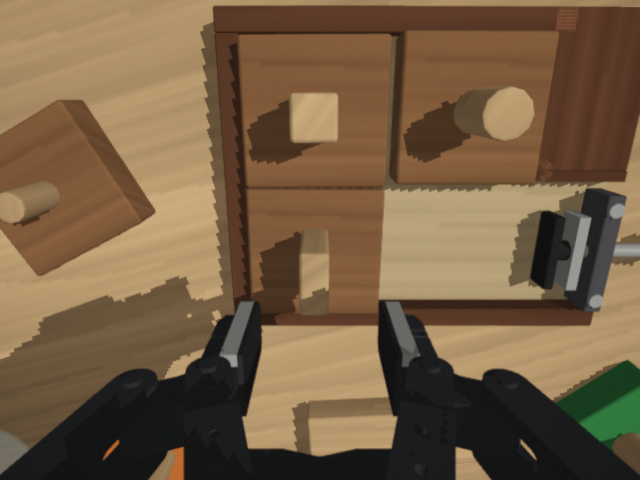

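Run:
```python
from fit import *
q=np.load("pose.npy")
m=camera_model("wrist"); m["world_from_camera"]=np.load("pics/w8_T.npy")
g=lambda n,p,z:print(n,w2tray(px2w("wrist",p,z=z,m=m),q).round(1).tolist())
g("bar post",[(300,256),(327,256),(329,313),(302,314)],.07)
g("bar blk",[(248,188),(383,188),(379,314)],.03)
g("sq blk",[(238,34),(391,34),(387,187),(246,187)],.03); g("sq post",[(291,93),(337,93),(338,142),(290,142)],.07)
g("rd blk",[(403,31),(558,31),(541,182),(399,184)],.03)
g("rd post",[(482,113),(534,113),(508,88),(508,139)],.07)
g("rim",[(214,8),(245,325),(590,324),(555,40)],.02)
g("pad",[(542,212),(533,286)],.025)
```

```text
bar post [[23.1, -45.9], [23.1, -33.6], [52.1, -32.5], [52.6, -45.3]]
bar blk [[0.1, -74.7], [0.1, -3.5], [74.7, -2.1]]
sq blk [[-73.6, -75.5], [-73.7, -3.3], [-0.5, -1.4], [-0.4, -75.7]]
sq post [[-46.6, -48.5], [-46.7, -30.1], [-27.4, -29.4], [-27.4, -49.3]]
rd blk [[-75.0, 2.3], [-75.2, 75.6], [-3.2, 79.6], [-2.1, 4.8]]
rd post [[-39.1, 29.0], [-39.1, 50.2], [-48.7, 38.2], [-28.8, 41.0]]
rim [[-86.5, -88.3], [87.9, -82.9], [87.3, 130.6], [-72.6, 80.0]]
pad [[14.4, 85.7], [59.1, 88.0]]
```

Call:
jog_arm([
  [0.045,[0.0005,-0.001,-0.03],0],
  [0.045,[0,0,-0.025],0],
  [0.04,[0,0,-0.0075],0],
  [0.03,[0,0,0],0],
  [0.025,[0,0,0],0],
  [0.025,[0,0,0],0],
])

```text
clock: 11.85
position: [0.5225, -0.0845, 0.0572]
ee_rot: [-0.701, 0.701, -0.095, 0.096]
contact_force: [1.2, -0.1, 0.0]
width: 0.0248
```

Run:
```python
import go; s,q=go.st()
from fit import *
im,d=get_image("wrist"); save("w9",im[150:]); go.st()
```

```text
t 11.85 tray [ 38.38 -39.75] z 0.0572 spin -0.0001 Ft [1.21 0.26 0.05] w 0.0248
t 11.9 tray [ 38.26 -39.74] z 0.0571 spin -0.0001 Ft [ 0.22 -1.11 -0.77] w 0.0249
```

View pics/w9.png

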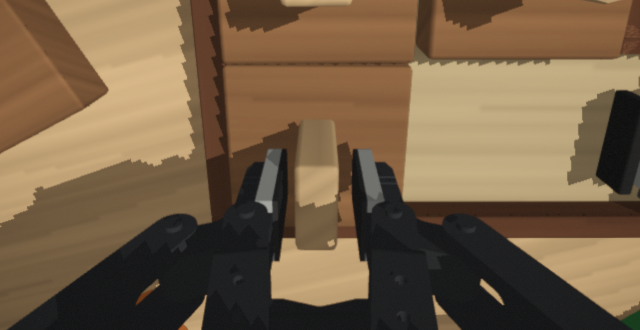

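Call:
jog_arm([
  [0.014,[0,0,0],0],
  [0.01,[0,0,0],0],
  [0.01,[0,0,0],0],
  [0.01,[0,0,0],0],
], force=40)

```text
clock: 12.4
position: [0.5223, -0.0844, 0.0569]
ee_rot: [-0.701, 0.701, -0.095, 0.096]
contact_force: [-0.4, 0.1, 5.5]
width: 0.0132
```

```bash
python3 go.py 38 48 57
```

```text
t 12.4 tray [ 38.12 -39.8 ] z 0.0569 spin -0.0 Ft [-0.37  0.01  5.46] w 0.0132
ex 0.9633 -0.2685 ey 0.2685 0.9633
delta [0.0235 0.0846 0.0001]
```

Call:
jog_arm([
  [0.01,[0.0013,0.0048,0.0005],0],
  [0.01,[0.0028,0.0098,0],0],
  [0.01,[0.0028,0.0098,0],0],
  [0.01,[0.0028,0.0098,0],0],
  [0.01,[0.0027,0.0098,0],0],
  [0.01,[0.0027,0.0098,0],0],
  [0.01,[0.0027,0.0098,0],0],
  [0.01,[0.0027,0.0098,0],0],
  [0.01,[0.0016,0.0058,0],0],
  [0.01,[0,0,0],0],
])

```text
clock: 13.65
position: [0.5443, -0.0042, 0.0569]
ee_rot: [0.701, -0.7, 0.096, -0.096]
contact_force: [0.9, 0.8, 4.4]
width: 0.0133
```

Run:
```python
import go; s,q=go.st()
from fit import *
im,d=get_image("wrist"); save("w10",im); go.st()
```

```text
t 13.65 tray [37.82 43.38] z 0.0569 spin -0.0002 Ft [0.7  0.99 4.42] w 0.0133
t 13.7 tray [37.83 43.13] z 0.0569 spin -0.0 Ft [0.02 0.24 4.62] w 0.0133
```

View pics/w10.png

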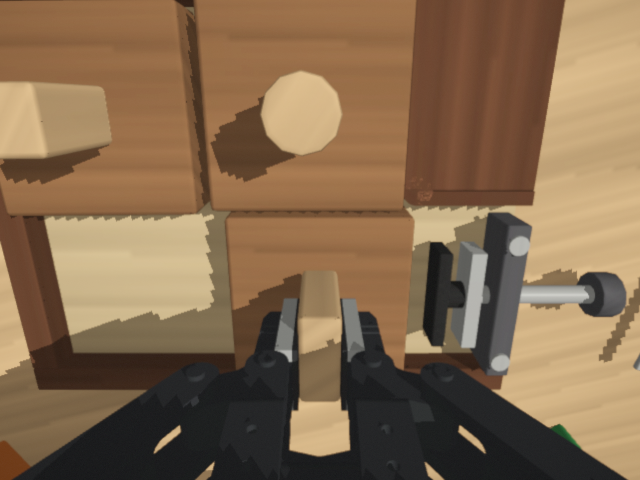

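The bar block is sliding freely, and I can see a gap to the rubber (block edge at column 412, pad at column 428). I'll feel my way forward.

Call:
jog_arm([
  [0.01,[0.0005,0.002,0],0],
  [0.01,[0.0005,0.002,0],0],
  [0.01,[0,0,0],0],
  [0.01,[0,0,0],0],
])

```text
clock: 14.2
position: [0.545, -0.0012, 0.0569]
ee_rot: [0.701, -0.701, 0.096, -0.096]
contact_force: [0.0, -0.8, 4.6]
width: 0.0129
```

```bash
python3 go.py
```

```text
t 14.2 tray [37.72 46.49] z 0.0569 spin 0.0001 Ft [ 0.26 -0.75  4.58] w 0.0129
ex 0.9633 -0.2685 ey 0.2685 0.9633
```

Call:
jog_arm([
  [0.01,[0.0003,0.001,0],0],
  [0.01,[0.0003,0.001,0],0],
  [0.01,[0,0,0],0],
  [0.01,[0,0,0],0],
])

```text
clock: 14.7
position: [0.5456, 0.0008, 0.0569]
ee_rot: [0.701, -0.701, 0.096, -0.096]
contact_force: [-0.6, -0.9, 4.9]
width: 0.0133
```

```bash
python3 go.py
```

```text
t 14.7 tray [37.72 48.55] z 0.0569 spin 0.0001 Ft [-0.33 -1.08  4.86] w 0.0133
ex 0.9633 -0.2685 ey 0.2685 0.9633
```

Call:
jog_arm([
  [0.01,[0.0003,0.001,0],0],
  [0.01,[0,0,0],0],
  [0.01,[0,0,0],0],
])

```text
clock: 15.08
position: [0.5459, 0.0017, 0.0569]
ee_rot: [-0.701, 0.701, -0.096, 0.096]
contact_force: [-0.7, -0.5, 5.7]
width: 0.0132
```

```bash
python3 go.py
```

```text
t 15.075 tray [37.74 49.57] z 0.0569 spin 0.0001 Ft [-0.52 -0.67  5.7 ] w 0.0132
ex 0.9633 -0.2685 ey 0.2685 0.9633
```

Call:
jog_arm([
  [0.01,[0.0003,0.001,0],0],
  [0.01,[0,0,0],0],
  [0.01,[0,0,0],0],
])

```text
clock: 15.45
position: [0.5462, 0.0027, 0.0569]
ee_rot: [-0.701, 0.701, -0.096, 0.096]
contact_force: [-0.6, -1.1, 5.2]
width: 0.013
```

```bash
python3 go.py
```

```text
t 15.45 tray [37.76 50.59] z 0.0569 spin 0.0001 Ft [-0.28 -1.25  5.24] w 0.013
ex 0.9633 -0.2685 ey 0.2685 0.9633
```

Call:
jog_arm([
  [0.01,[0.0003,0.001,0],0],
  [0.01,[0,0,0],0],
  [0.01,[0,0,0],0],
])

```text
clock: 15.82
position: [0.5465, 0.0037, 0.0569]
ee_rot: [-0.701, 0.701, -0.096, 0.096]
contact_force: [-1.2, -0.9, 5.5]
width: 0.0137
```

```bash
python3 go.py
```

```text
t 15.825 tray [37.79 51.64] z 0.0569 spin 0.0001 Ft [-0.95 -1.18  5.54] w 0.0137
ex 0.9633 -0.2685 ey 0.2685 0.9633
```

Call:
jog_arm([
  [0.01,[0.0003,0.001,0],0],
  [0.01,[0,0,0],0],
  [0.01,[0,0,0],0],
])

```text
clock: 16.2
position: [0.5468, 0.0047, 0.0569]
ee_rot: [-0.701, 0.701, -0.096, 0.096]
contact_force: [-0.4, -1.1, 5.3]
width: 0.0137
```

```bash
python3 go.py
```

```text
t 16.2 tray [37.82 52.71] z 0.0569 spin 0.0001 Ft [-0.05 -1.2   5.3 ] w 0.0137
ex 0.9633 -0.2685 ey 0.2685 0.9633
```

Call:
jog_arm([
  [0.01,[0.0003,0.001,0],0],
  [0.01,[0,0,0],0],
  [0.01,[0,0,0],0],
])

```text
clock: 16.58
position: [0.5471, 0.0057, 0.0569]
ee_rot: [-0.701, 0.701, -0.096, 0.096]
contact_force: [-0.4, -1.6, 5.1]
width: 0.0137
```

```bash
python3 go.py
```

```text
t 16.575 tray [37.85 53.71] z 0.0569 spin 0.0001 Ft [ 0.07 -1.67  5.07] w 0.0137
ex 0.9633 -0.2685 ey 0.2685 0.9633
```

Call:
jog_arm([
  [0.01,[0.0002,0.0007,0],0],
  [0.01,[0,0,0],0],
  [0.01,[0,0,0],0],
])

```text
clock: 16.95
position: [0.5473, 0.0064, 0.0569]
ee_rot: [-0.701, 0.701, -0.096, 0.096]
contact_force: [-0.3, -0.7, 5.0]
width: 0.0133
```

```bash
python3 go.py
```

```text
t 16.95 tray [37.83 54.42] z 0.0569 spin 0.0001 Ft [-0.1  -0.8   5.02] w 0.0133
ex 0.9633 -0.2685 ey 0.2685 0.9633
```

Call:
jog_arm([
  [0.01,[0.0002,0.0007,0],0],
  [0.01,[0,0,0],0],
  [0.01,[0,0,0],0],
])

```text
clock: 17.32
position: [0.5475, 0.0071, 0.0569]
ee_rot: [-0.701, 0.701, -0.096, 0.096]
contact_force: [-1.1, -1.2, 5.6]
width: 0.0135
```

```bash
python3 go.py
```

```text
t 17.325 tray [37.84 55.14] z 0.0569 spin 0.0001 Ft [-0.73 -1.49  5.57] w 0.0135
ex 0.9633 -0.2685 ey 0.2685 0.9633
```

Call:
jog_arm([
  [0.01,[0.0002,0.0007,0],0],
  [0.01,[0,0,0],0],
  [0.01,[0,0,0],0],
])

```text
clock: 17.7
position: [0.5476, 0.0076, 0.0569]
ee_rot: [-0.7, 0.701, -0.096, 0.096]
contact_force: [0.3, -1.7, 6.2]
width: 0.0136
```

Run:
```python
import go; s,q=go.st()
from fit import *
im,d=get_image("wrist"); cv2.imwrite("pics/w11.png",cv2.resize(im[190:400,200:560,::-1],None,fx=2.2,fy=2.2)); go.st()
```

```text
t 17.7 tray [37.83 55.67] z 0.0569 spin -0.0 Ft [ 0.73 -1.56  6.2 ] w 0.0136
t 17.75 tray [37.83 55.66] z 0.0569 spin 0.0 Ft [-0.15 -1.86  5.66] w 0.0138
```

View pics/w11.png

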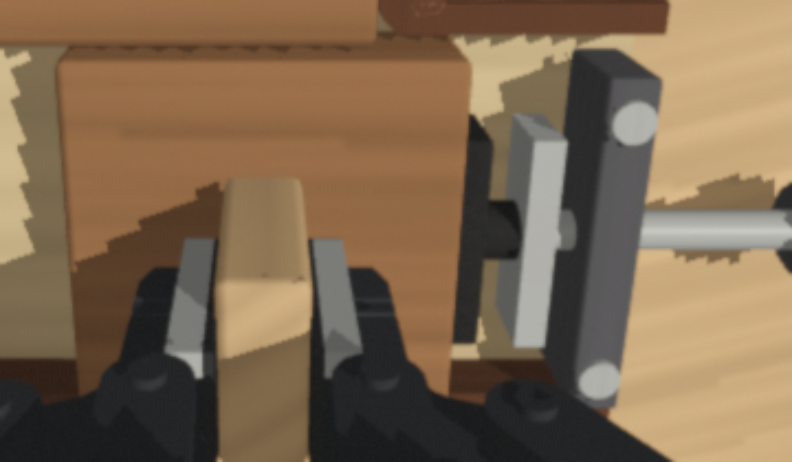

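Call:
jog_arm([
  [0.01,[0.0003,0.001,0],0],
  [0.01,[0,0,0],0],
  [0.01,[0,0,0],0],
])

```text
clock: 18.12
position: [0.5478, 0.008, 0.0569]
ee_rot: [-0.7, 0.701, -0.096, 0.096]
contact_force: [-1.2, -3.1, 5.9]
width: 0.0134
```

```bash
python3 go.py
```

```text
t 18.125 tray [37.85 56.13] z 0.0569 spin -0.0004 Ft [-0.35 -3.35  5.89] w 0.0134
ex 0.9633 -0.2685 ey 0.2685 0.9633
```

Call:
jog_arm([
  [0.01,[0.0003,0.001,0],0],
  [0.01,[0,0,0],0],
  [0.01,[0,0,0],0],
])

```text
clock: 18.5
position: [0.5479, 0.0084, 0.057]
ee_rot: [-0.7, 0.702, -0.096, 0.095]
contact_force: [-1.5, -5.9, 6.2]
width: 0.0133
```

```bash
python3 go.py
```

```text
t 18.5 tray [37.86 56.55] z 0.057 spin -0.0008 Ft [ 0.16 -6.08  6.23] w 0.0133
ex 0.9633 -0.2685 ey 0.2685 0.9633
```

Call:
jog_arm([
  [0.01,[0.0003,0.001,0],0],
  [0.01,[0,0,0],0],
  [0.01,[0,0,0],0],
])

```text
clock: 18.88
position: [0.548, 0.0089, 0.057]
ee_rot: [-0.699, 0.702, -0.096, 0.095]
contact_force: [-2.0, -6.5, 7.2]
width: 0.0134
```

```bash
python3 go.py
```

```text
t 18.875 tray [37.88 57.01] z 0.057 spin -0.0012 Ft [-0.2  -6.85  7.21] w 0.0134
ex 0.9633 -0.2685 ey 0.2685 0.9633
```

Call:
jog_arm([
  [0.01,[0.0002,0.0008,0],0],
  [0.01,[0,0,0],0],
  [0.01,[0,0,0],0],
])

```text
clock: 19.25
position: [0.5481, 0.0092, 0.0571]
ee_rot: [-0.699, 0.702, -0.096, 0.095]
contact_force: [-2.4, -7.9, 6.9]
width: 0.0131
```

```bash
python3 go.py
```

```text
t 19.25 tray [37.89 57.36] z 0.0571 spin -0.0016 Ft [-0.17 -8.23  6.85] w 0.0131
ex 0.9633 -0.2685 ey 0.2685 0.9633
```

Call:
jog_arm([
  [0.01,[0.0003,0.0011,0],0],
  [0.01,[0,0,0],0],
])

```text
clock: 19.5
position: [0.5483, 0.0097, 0.0571]
ee_rot: [-0.699, 0.703, -0.095, 0.095]
contact_force: [-3.0, -11.0, 7.6]
width: 0.0135
```

Run:
```python
import go
for i in range(3): go.st(); go.get_image("side")
go.st()
```

```text
t 19.5 tray [37.91 57.85] z 0.0571 spin -0.0021 Ft [  0.11 -11.39   7.56] w 0.0135
t 19.55 tray [37.92 57.87] z 0.0571 spin -0.0021 Ft [ -0.41 -11.9    7.87] w 0.0134
t 19.6 tray [37.89 57.84] z 0.0571 spin -0.0021 Ft [  0.1  -10.84   7.52] w 0.0135
t 19.65 tray [37.92 57.85] z 0.0571 spin -0.002 Ft [  0.16 -11.02   7.44] w 0.013
```

Measured push is about 11 N, including roughly 1 N of sliding friction. I'll hold for a little over a second.

Call:
jog_arm([
  [0.01,[0,0,0],0],
  [0.01,[0,0,0],0],
  [0.01,[0,0,0],0],
  [0.01,[0,0,0],0],
  [0.01,[0,0,0],0],
  [0.01,[0,0,0],0],
  [0.01,[0,0,0],0],
  [0.01,[0,0,0],0],
  [0.01,[0,0,0],0],
])

```text
clock: 20.78
position: [0.5483, 0.0097, 0.0571]
ee_rot: [-0.699, 0.703, -0.095, 0.095]
contact_force: [-2.7, -9.8, 8.9]
width: 0.0134
```

```bash
python3 go.py
```

```text
t 20.775 tray [37.9  57.85] z 0.0571 spin -0.002 Ft [  0.04 -10.2    8.91] w 0.0134
ex 0.9633 -0.2685 ey 0.2685 0.9633
```

Call:
jog_arm([
  [0.01,[-0.0003,-0.001,0],0],
  [0.01,[-0.0003,-0.001,0],0],
  [0.01,[-0.0003,-0.001,0],0],
  [0.01,[0,0,0],0],
  [0.01,[0,0,0],0],
])

```text
clock: 21.4
position: [0.5479, 0.0084, 0.0569]
ee_rot: [-0.7, 0.701, -0.096, 0.096]
contact_force: [-0.3, -5.0, 5.6]
width: 0.0136
```

```bash
python3 go.py
```

```text
t 21.4 tray [37.86 56.54] z 0.0569 spin -0.0004 Ft [ 1.03 -4.91  5.64] w 0.0136
ex 0.9633 -0.2685 ey 0.2685 0.9633
```

Call:
jog_arm([
  [0.01,[-0.0003,-0.001,0],0],
  [0.01,[0,0,0],0],
  [0.02,[0,0,0],0],
  [0.03,[0,0,0],0],
  [0.045,[0,0,0],0],
  [0.045,[0,0,0],0],
  [0.045,[0,0,0.03],0],
  [0.045,[0,0,0.033],0],
  [0.045,[0,0,0],0],
])

```text
clock: 22.52
position: [0.5499, 0.0088, 0.1223]
ee_rot: [0.701, -0.7, 0.094, -0.098]
contact_force: [1.0, -0.7, 0.3]
width: 0.045
```

```bash
python3 go.py -37 -39.3 57
python3 - <<'E'
from fit import *
im,d=get_image("wrist"); save("w12",im)
E
```

```text
t 22.525 tray [39.67 57.45] z 0.1223 spin -0.0002 Ft [ 1.18 -0.37  0.31] w 0.045
ex 0.9633 -0.2685 ey 0.2685 0.9633
delta [-0.0998 -0.0726 -0.0653]
```

View pics/w12.png

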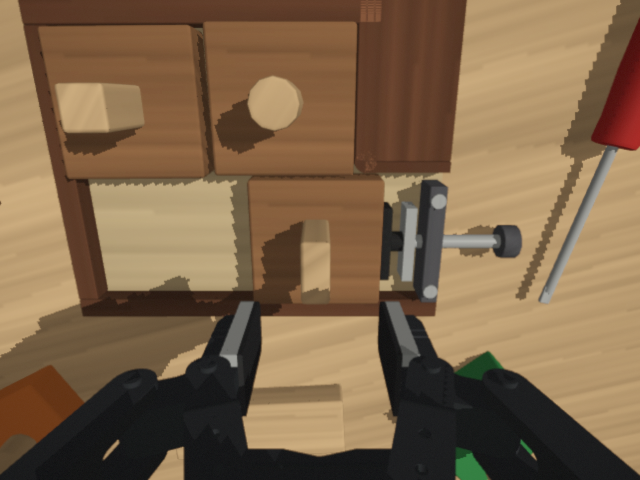

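The bar block's edge (383,240) is touching the rubber pad. On to the square block.

Call:
jog_arm([
  [0.045,[-0.033,-0.024,0],0],
  [0.045,[-0.033,-0.024,0],0],
  [0.045,[-0.032,-0.024,0],0],
  [0.045,[0,0,0],0],
  [0.045,[0,0,0],0],
  [0.045,[0,0,0],0],
  [0.045,[0,0,0],0],
])

```text
clock: 23.45
position: [0.4506, -0.0627, 0.1197]
ee_rot: [0.701, -0.701, 0.095, -0.095]
contact_force: [-0.3, 0.0, 0.1]
width: 0.0451
```

```bash
python3 - <<'E'
import go; s,q=go.st()
from fit import *
m=camera_model("wrist"); im,d=get_image("wrist"); go.st(); save("w13",im); np.save("pics/w13_T.npy",m["world_from_camera"])
E
python3 go.py -37 -39.3 57
```

```text
t 23.45 tray [-36.78 -38.06] z 0.1197 spin -0.0011 Ft [-0.27 -0.04  0.08] w 0.0451
t 23.5 tray [-36.92 -38.16] z 0.1197 spin -0.001 Ft [ 0.63 -0.4  -0.1 ] w 0.0449
t 23.5 tray [-36.92 -38.16] z 0.1197 spin -0.001 Ft [ 0.63 -0.4  -0.1 ] w 0.0449
ex 0.9633 -0.2685 ey 0.2685 0.9633
delta [-0.0004 -0.0011 -0.0627]
```

View pics/w13.png

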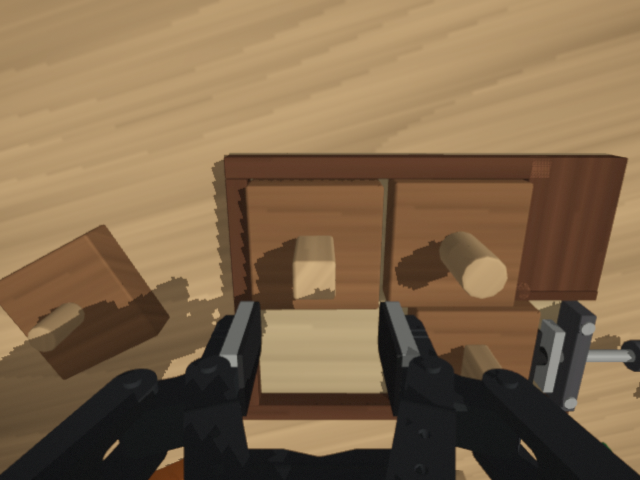

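Call:
jog_arm([
  [0.045,[-0.0005,-0.001,-0.03],0],
  [0.045,[0,0,-0.025],0],
  [0.04,[0,0,-0.008],0],
  [0.035,[0,0,0],0],
  [0.03,[0,0,0],0],
  [0.03,[0,0,0],0],
])

```text
clock: 24.25
position: [0.4501, -0.0643, 0.0576]
ee_rot: [-0.701, 0.701, -0.095, 0.096]
contact_force: [0.4, 0.3, 0.8]
width: 0.0301
```

Run:
```python
import go; s,q=go.st()
from fit import *
im,d=get_image("wrist"); save("w14",im[150:]); go.st()
```

```text
t 24.25 tray [-36.85 -39.75] z 0.0576 spin -0.0001 Ft [0.33 0.38 0.77] w 0.0301
t 24.3 tray [-36.97 -39.75] z 0.0575 spin -0.0001 Ft [ 0.26 -0.68  0.2 ] w 0.0299
```

View pics/w14.png

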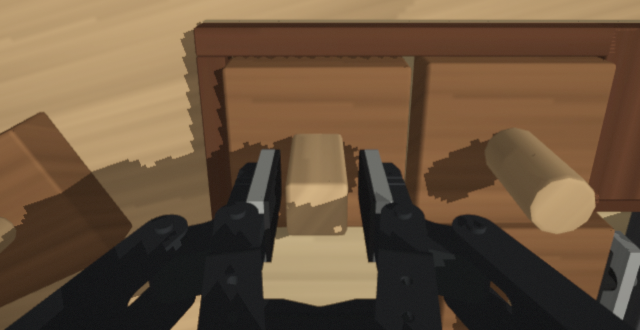

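Call:
jog_arm([
  [0.02,[0,0,0],0],
  [0.015,[0,0,0],0],
  [0.015,[0,0,0],0],
  [0.015,[0,0,0],0],
], force=30)

```text
clock: 24.8
position: [0.4497, -0.0642, 0.0573]
ee_rot: [-0.701, 0.701, -0.095, 0.096]
contact_force: [-0.7, 0.6, 5.7]
width: 0.0195
```

```bash
python3 go.py 34 -38.8 57
```

```text
t 24.8 tray [-37.18 -39.77] z 0.0573 spin -0.0001 Ft [-0.78  0.37  5.69] w 0.0195
ex 0.9633 -0.2685 ey 0.2685 0.9633
delta [ 0.0688 -0.0182 -0.0003]
```

Call:
jog_arm([
  [0.015,[0.005,-0.0007,0.0005],0],
  [0.015,[0.01,-0.0027,0],0],
  [0.015,[0.01,-0.0027,0],0],
  [0.015,[0.01,-0.0027,0],0],
  [0.015,[0.01,-0.0028,0],0],
  [0.015,[0.01,-0.0028,0],0],
  [0.015,[0.009,-0.0025,0],0],
  [0.015,[0.005,-0.0014,0],0],
  [0.015,[0,0,0],0],
  [0.015,[0,0,0],0],
])

```text
clock: 26.05
position: [0.5187, -0.0825, 0.0574]
ee_rot: [-0.701, 0.701, -0.095, 0.096]
contact_force: [0.0, 1.1, 2.4]
width: 0.0196
```

Run:
```python
import go; s,q=go.st()
from fit import *
im,d=get_image("wrist"); save("w15",im); go.st()
```

```text
t 26.05 tray [ 34.19 -38.89] z 0.0574 spin -0.0001 Ft [-0.27  1.02  2.36] w 0.0196
t 26.1 tray [ 34.01 -38.87] z 0.0574 spin -0.0001 Ft [ 0.65 -0.6   2.44] w 0.0196
```

View pics/w15.png

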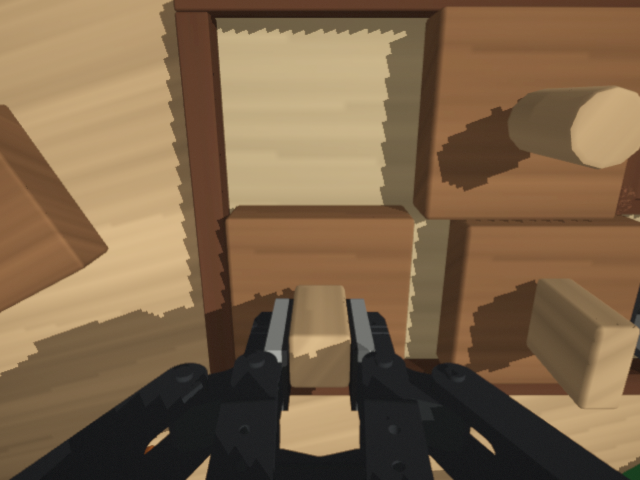

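Call:
jog_arm([
  [0.015,[0.0015,-0.0004,0],0],
  [0.015,[0.0015,-0.0004,0],0],
  [0.015,[0.001,-0.0003,0],0],
  [0.015,[0,0,0],0],
  [0.015,[0,0,0],0],
])

```text
clock: 26.72
position: [0.5224, -0.0835, 0.0573]
ee_rot: [0.701, -0.701, 0.096, -0.096]
contact_force: [-1.1, 0.4, 4.5]
width: 0.0194
```

```bash
python3 go.py
```

```text
t 26.725 tray [ 37.99 -38.82] z 0.0573 spin -0.0001 Ft [-1.16  0.12  4.49] w 0.0194
ex 0.9633 -0.2685 ey 0.2685 0.9633
```

Call:
jog_arm([
  [0.015,[0.0007,-0.0002,0],0],
  [0.015,[0,0,0],0],
  [0.015,[0,0,0],0],
])

```text
clock: 27.1
position: [0.5231, -0.0837, 0.0574]
ee_rot: [0.701, -0.701, 0.096, -0.096]
contact_force: [-0.8, 1.1, 4.8]
width: 0.0195
```

```bash
python3 go.py
```

```text
t 27.1 tray [ 38.76 -38.85] z 0.0574 spin -0.0001 Ft [-1.09  0.85  4.83] w 0.0195
ex 0.9633 -0.2685 ey 0.2685 0.9633
```

Call:
jog_arm([
  [0.015,[0.0007,-0.0002,0],0],
  [0.015,[0,0,0],0],
  [0.015,[0,0,0],0],
])

```text
clock: 27.48
position: [0.5234, -0.0838, 0.0573]
ee_rot: [0.701, -0.701, 0.096, -0.096]
contact_force: [-1.3, 1.3, 5.9]
width: 0.0195
```

```bash
python3 go.py
```

```text
t 27.475 tray [ 39.07 -38.84] z 0.0573 spin -0.0002 Ft [-1.62  0.9   5.87] w 0.0195
ex 0.9633 -0.2685 ey 0.2685 0.9633
```

Call:
jog_arm([
  [0.015,[0.0006,-0.0002,0],0],
  [0.015,[0,0,0],0],
  [0.015,[0,0,0],0],
])

```text
clock: 27.85
position: [0.5235, -0.0838, 0.0574]
ee_rot: [0.701, -0.7, 0.096, -0.095]
contact_force: [-2.9, 1.4, 6.8]
width: 0.0194
```

```bash
python3 go.py
```

```text
t 27.85 tray [ 39.09 -38.83] z 0.0574 spin -0.0002 Ft [-3.17  0.6   6.75] w 0.0194
ex 0.9633 -0.2685 ey 0.2685 0.9633
```

The square block is against the right rim: TCP x has stalled at +39.1 mm with about 3 N reaction. I'll ease off, release, lift and move to a viewing pose.

Call:
jog_arm([
  [0.015,[-0.0005,0.0001,0],0],
  [0.03,[0,0,0],0],
  [0.045,[0,0,0],0],
  [0.045,[0,0,0],0],
  [0.045,[0,0,0.03],0],
  [0.045,[0,0,0.04],0],
  [0.045,[-0.04,0.02,0.04],0],
  [0.045,[-0.04,0.03,0.02],0],
  [0.045,[0,0,0],0],
  [0.045,[0,0,0],0],
])

```text
clock: 29.1
position: [0.4444, -0.0342, 0.1874]
ee_rot: [-0.7, 0.701, -0.095, 0.096]
contact_force: [0.1, -0.9, -0.4]
width: 0.0451
```

Call:
jog_arm([
  [0.045,[0,0,0],0],
  [0.045,[0,0,0],0],
  [0.045,[0,0,0],0],
  [0.045,[0,0,0],0],
])

```text
clock: 29.6
position: [0.444, -0.0341, 0.187]
ee_rot: [0.701, -0.701, 0.096, -0.096]
contact_force: [-0.4, -0.3, 0.3]
width: 0.0448
```

Run:
```python
import go; s,q=go.st()
from fit import *
m=camera_model("wrist"); im,d=get_image("wrist"); np.save("pics/w16_T.npy",m["world_from_camera"]); go.st(); save("w16",im)
def dr(pts,col):
    a=(w2px("wrist",tray2w(pts,q),m=m)-[160,120])*2; cv2.polylines(big,[a.round().astype(int)],True,col,1)
big=np.ascontiguousarray(cv2.resize(im[120:420,160:560,::-1],None,fx=2,fy=2,interpolation=cv2.INTER_CUBIC))
cv2.imwrite("pics/w16r.png",big)
dr([(-88,-89.5,20),(88,-89.5,20),(88,89.5,20),(-88,89.5,20)],(0,255,0)); dr([(-76,-77.5,20),(76,-77.5,20),(76,77.5,20),(-76,77.5,20)],(0,255,255))
for c in[(38,55.5),(39,-39),(-39,38)]: dr([(c[0]+a*37,c[1]+b*37,30) for a,b in((-1,-1),(1,-1),(1,1),(-1,1))],(255,255,0))
cv2.imwrite("pics/w16o.png",big)
```

```text
t 29.6 tray [-50.79 -12.35] z 0.187 spin 0.0001 Ft [-0.28 -0.34  0.33] w 0.0448
t 29.65 tray [-50.84 -12.33] z 0.1871 spin 0.0001 Ft [ 0.56  0.24 -0.09] w 0.0452
```

View pics/w16r.png

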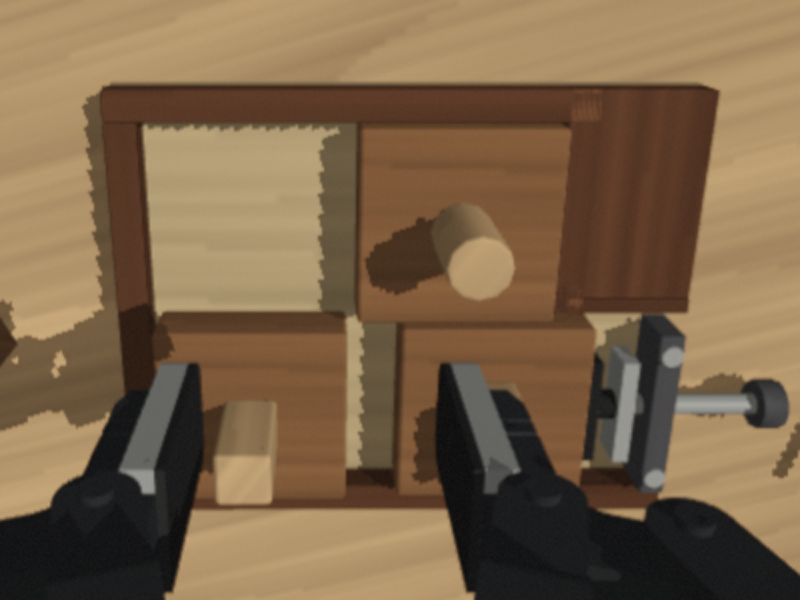

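View pics/w16o.png

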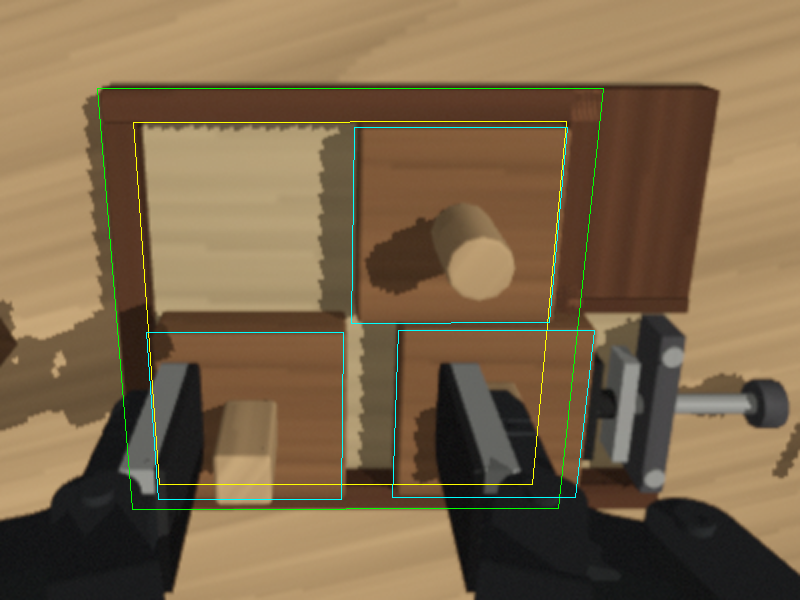

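The layout matches the task, and the blocks fall where the overlay predicts to within about 2 mm. I'll take one look from beyond the stop to check the bar block is touching the rubber.

Call:
jog_arm([
  [0.045,[0.02,0.042,0],0],
  [0.045,[0.02,0.042,0],0],
  [0.045,[0.02,0.042,0],0],
  [0.045,[0,0,0],0],
  [0.045,[0,0,0],0],
  [0.045,[0,0,0],0],
  [0.045,[0,0,0],0],
  [0.045,[0,0,0],0],
])

```text
clock: 30.65
position: [0.5037, 0.0914, 0.1875]
ee_rot: [0.701, -0.701, 0.096, -0.096]
contact_force: [-0.5, 0.5, 1.0]
width: 0.0453
```

Run:
```python
import go; s,q=go.st()
from fit import *
m=camera_model("wrist"); im,d=get_image("wrist"); go.st(); save("w17",im)
a=w2px("wrist",tray2w([(38,92,25)],q),m=m)[0].astype(int); print(a)
x0,y0=max(a[0]-100,0),max(a[1]-75,0)
cv2.imwrite("pics/w17c.png",cv2.resize(im[y0:y0+150,x0:x0+200,::-1],None,fx=4,fy=4,interpolation=cv2.INTER_CUBIC))
for c in("scene","side"):
    i,_=get_image(c); save(c+"9",i); i=i[200:300,240:400]; cv2.imwrite(f"pics/{c}9c.png",cv2.resize(i[...,::-1],None,fx=4.5,fy=4.5,interpolation=cv2.INTER_CUBIC))
```

```text
t 30.65 tray [-26.95 124.6 ] z 0.1875 spin 0.001 Ft [-0.66  0.34  0.95] w 0.0453
t 30.7 tray [-26.91 124.74] z 0.1875 spin 0.0009 Ft [-0.07 -0.74  1.04] w 0.0451
[275 297]
```

View pics/w17c.png

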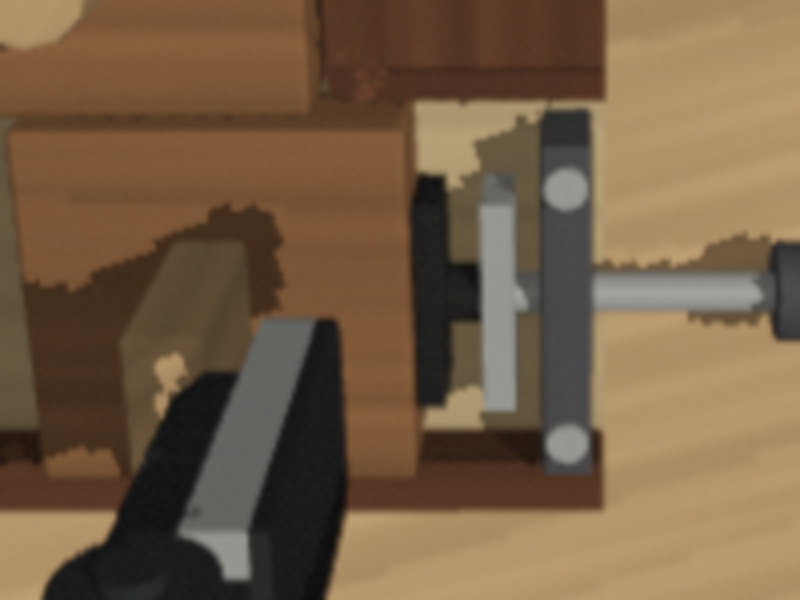

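View pics/scene9c.png

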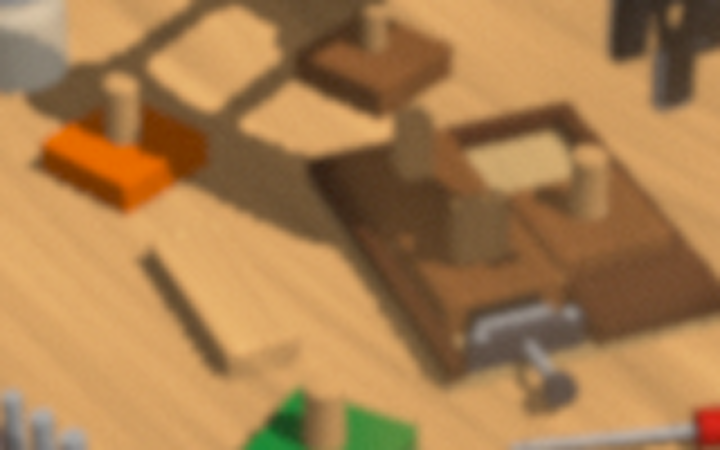

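The crop from beyond the stop shows the bar block's front face at column 413 meeting the rubber pad with no gap. The other blocks are in place and the arm is clear of everything.

```bash
python3 -c "
from rig import sign_off; print(sign_off())"
```

```text
the job is handed in; nothing more can be done
None
```

All three blocks were moved on by one place, in the order you asked, and I handed the job in at about 31 s of the 67 s allowed.

| Block | Move | Last check |
|---|---|---|
| Round post | To the left rim of the empty corner | Stopped at x = -39.0 mm with about 3 N at contact |
| Bar post | Into the bay against the rubber | First touched at tool y of about 55.5 mm. Pushed at about 10–11 N for about 1.3 s, of which about 1 N was sliding friction. Eased to about 2–3 N by estimate, then released. |
| Square post | To the right rim of the waiting place | Stopped at x = +39.1 mm with about 3 N at contact |

- **Final pictures:** the round and square blocks sit at their rims. The bar block's front face touches the rubber with no visible gap. The arm was clear, and the bystanders in view stood where they had been.
- **Disagreements:**
  - My first tray fit was about 5 mm off because the arm was still settling, so I redid it with the arm at rest.
  - After that, pictures and readings still differed by 1–2 mm.
  - The pictures put the rubber at y = 86–91 mm; by touch it was at about 92.5 mm, and I went by touch.
- **Downward force:** closing the gripper pressed each block onto the floor with about 5–9 N. No block lifted.

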